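# Set up roller shafts flat-up in V-blocks beside a zeroed comparator

## Robot

A 7-joint arm with a two-finger parallel gripper is mounted at the origin on the work surface. World frame = base frame: x ahead of the robot, y to its left, z up, the work surface at z = 0. Lengths are in mm, angles in degrees, forces in N, time in s.
With the tool pointing down it reaches from about 350 to 900 mm from the base axis. Payload 7.2 kg.
Tool frame: the origin (TCP) lies on the centre line of the jaws, within the pads' length; the fingertips stand manip.nose_length ahead of it and the grasp point (between the pads) lies 3 mm ahead of it (manip.nose_length is the distance from the TCP to the fingertips, in mm); x points along the fingers, z is the direction in which the jaws open and shut, and the axes are right-handed (so a half turn about x gives the same grasp; the last joint's range is limited). The gripper opens to 85 mm and grips with 20 to 120 N. Pads are 22 mm wide; open, the fingers measure 114 mm over their backs; the gripper's body (76 mm by 85 mm) begins 54 mm behind the grasp point. The pads swing forward as they close: fully open they stand 13 mm farther back than shut.
Start: joints at [-68.766, 23.554, -0.728, 91.456, 0.321, 64.991, -4.71], TCP at [265.543, 565.787, 253.297] pointing down, gripper open.
Joint ranges: [-169.25, 169.25], [-16.82, 113.86], [-84.01, 82.57], [7.8, 145.47], [-59.2, 239.2], [7.22, 106.19], [-163.78, 163.78]. Speed limits (degrees/s): [136.94, 136.94, 172.46, 172.46, 180, 180, 180].

## Interface

Orientations are given as a 3x3 rotation matrix whose columns are the frame's x, y, z axes.
In Python, from workcell import read_state, optics, manip gives the robot as it stands.
- The arm moves only by the tool jog_arm, never from a script. Its argument "motion" is a list of rows, each a list of 3 entries, a list of its own where there are three numbers: the shift along the world's x, y, z in mm, then the turn, a rotation vector about the world's x, y, z in rad, then the closure, from -1 (fully open) to 1 (shut), so that 0 is half open. In form: [[[tx, ty, tz], [wx, wy, wz], jaw], ...]. A call has 1 to 8 rows; each row shifts and turns the commanded pose from where the row before left it; what a row does not reach is not made up. A row lasts 1/10 s, in which the tool goes at most 50 mm and 8.59 degrees, less where a joint would pass 70% of its speed; a pose out of reach is approached as far as the arm can. A call with a gripper value outside its range is refused whole. The fingers move at their own pace and stop on an object; the grip force is fixed at half the most. Time passes only in rows, so rows that do not move let the fingers close. It gives the time, the measured TCP pose, the force and the opening at its end, in the units of the state.
- read_state(): the state, without advancing time (a new reading comes with each control period).
- optics.camera(name): name is "scene" or "top"; returns a dict with "color" (384x512x3 uint8, red, green, blue), "range_z" (384x512 float32, mm along the optical axis (not along the pixel's ray), 0 where there is no reading), "fx", "fy", "cx", "cy" (pixels), "T" (4x4, takes a point from camera to world coordinates). Camera axes: x right, y down, z forward; pixel columns grow to the right and rows downward; lengths in mm; the calibration is good to about 2 mm. A picture is of the moment at which its call begins.
- manip.close_job(): hands the job in, once; it reports no verdict.
The state is a dict: "time": time; "joint_pos": joint angles; "qvel": joint speeds; "joint_torque": joint torques, N m; "tcp_pos": TCP position; "ee_rot": TCP orientation; "ft_force": force on the tool from outside, world axes, zero at the start; "ft_torque": the same for the moment, N m; "width": finger opening in mm.
Only numpy, scipy, OpenCV 4.12 (cv2) and the standard library are available. Lean on these libraries where they do the work, as an engineer would, in place of code of your own. Each camera call takes 0.05 s, during which the arm holds its last target. There are 200 camera calls.

## Task

Get the roller shafts ready for checking: first turn the comparator's knob until its red pointer stands on the green zero mark, and only then move every shaft from the yellow rack to the steel V-block fixture, one per station, centred in its two V's, and roll each one until its blue flat faces straight up. Also put the spanner away, lying flat near the middle of the blue tool tray. Leave the paper cup, the oil bottle and the steel collar where they stand, and leave the knob at zero.

Things in the scene. Friction and masses are not known exactly. Their poses are not given: they have to be found in the camera images.
- shaft1_mid (a point): Centre of roller shaft 1: round steel bar, diameter 24, length 168 mm, 0.4-0.6 kg, x along it. x -84 to -56: one milled flat, painted blue, 7.5 mm off the axis, facing the shaft's +z; red stripe opposite it (-z). x 58 to 72: dark hex collar, 29 across flats. x -30 to 30 is free for gripping. Starts level in a rack notch, axis 50 mm above the deck, turned any way. May be absent (None).
- shaft2_mid (a point): Centre of roller shaft 2: round steel bar, diameter 24, length 168 mm, 0.4-0.6 kg, x along it. x -84 to -56: one milled flat, painted blue, 7.5 mm off the axis, facing the shaft's +z; red stripe opposite it (-z). x 58 to 72: dark hex collar, 29 across flats. x -30 to 30 is free for gripping. Starts level in a rack notch, axis 50 mm above the deck, turned any way. May be absent (None).
- shaft3_mid (a point): Centre of roller shaft 3: round steel bar, diameter 24, length 168 mm, 0.4-0.6 kg, x along it. x -84 to -56: one milled flat, painted blue, 7.5 mm off the axis, facing the shaft's +z; red stripe opposite it (-z). x 58 to 72: dark hex collar, 29 across flats. x -30 to 30 is free for gripping. Starts level in a rack notch, axis 50 mm above the deck, turned any way. May be absent (None).
- vfix: Fixed steel V-block fixture; origin under the centre of its base plate, 130 x 245 x 12 mm. Stations at y = -95, 0, 95 mm; each has two 90-degree V rests 14 mm thick, 48 mm wide, at x = -38 and 38 mm, tops 2 mm above a seated shaft's axis. Between them the shaft is free, 58 mm above the plate. A shaft lies by its own weight, turns easily when gripped and stays as it is left.
- v1 (a point): Seat of V-block station 1 on the fixture: where the centre of a seated shaft lies, 70 mm above the deck; x is the direction of a seated shaft (either way round).
- v2 (a point): Seat of V-block station 2 on the fixture: where the centre of a seated shaft lies, 70 mm above the deck; x is the direction of a seated shaft (either way round).
- v3 (a point): Seat of V-block station 3 on the fixture: where the centre of a seated shaft lies, 70 mm above the deck; x is the direction of a seated shaft (either way round).
- rack: Yellow plastic rack, fixed; origin under the centre of its base, 120 x 210 x 10 mm. Three notches for shafts along its x at y = -70, 0 and +70 mm, made of two V rests each (10 mm thick, 44 mm wide, at x = -38 and +38 mm); a shaft's axis lies 50 mm above the deck in them. Between the rests the shaft is free.
- zero_knob (a joint): Angle of the comparator's zero knob in rad: 0 when the red pointer stands on the green zero mark, growing counter-clockwise seen from above; turns from -3 to 3, with light friction (0.04 N m), and stays where it is left. It starts 0.8 to 2.4 rad away.
- knob_grip (a point): Centre of the knob's grip, on its axis, 62 mm above the deck: a black bar 44 mm long, 14 wide, 26 tall (14 mm below to 12 above this point) on a 44 mm disc. x points along the bar to the red pointer. The knob sits on a fixed cream comparator 100 x 100 x 36 mm with a white dial; the green zero mark is at the dial's edge.
- spanner_mid (a point): Centre of a steel ring spanner lying on the deck between fixture and rack: 146 mm long (along x), handle 16 mm wide, ring ends 30 mm wide, 12 mm thick (z), 0.18 kg.
- tray: Blue open tool tray, fixed; origin under its centre; 200 x 90 x 30 mm outside (x, y, z), walls and floor 4 mm.
- cup: White paper cup standing upright, 76 mm across, 95 mm tall; a bystander; origin under its centre.
- oil: Orange oil bottle, 54 mm across, 130 mm tall; a bystander; origin under its centre.
- collar: Steel ring collar lying flat, 76 mm across, 22 mm tall; a bystander; origin under its centre.
There are look-alikes about, which are no part of the job. Leave any pink look-alike of the part that bears shaft2_mid alone.

How it is judged (in metres and radians):
On the way, in this order (a step that is already met when the one before it is completed fails the run):
1. the comparator's pointer is turned to zero while no shaft is at the V-block fixture yet (value of joint zero_knob between -0.09 and 0.09 rad and horizontal distance between each of shaft1_mid, shaft2_mid, shaft3_mid and vfix above 0.17 m), for 0.2 s.
2. every shaft lies in a V-block station of its own with its blue flat facing up (((x of shaft1_mid in the frame of v1 between -0.012 and 0.012 m and y of shaft1_mid in the frame of v1 between -0.004 and 0.004 m and z of shaft1_mid in the frame of v1 between -0.004 and 0.004 m) or (x of shaft1_mid in the frame of v2 between -0.012 and 0.012 m and y of shaft1_mid in the frame of v2 between -0.004 and 0.004 m and z of shaft1_mid in the frame of v2 between -0.004 and 0.004 m) or (x of shaft1_mid in the frame of v3 between -0.012 and 0.012 m and y of shaft1_mid in the frame of v3 between -0.004 and 0.004 m and z of shaft1_mid in the frame of v3 between -0.004 and 0.004 m)) and angle between the x axis of each of shaft1_mid, shaft2_mid, shaft3_mid and the x axis of vfix, either way round below 0.06 rad and angle between each of shaft1_mid, shaft2_mid, shaft3_mid's own z axis and vertical below 0.14 rad and ((x of shaft2_mid in the frame of v1 between -0.012 and 0.012 m and y of shaft2_mid in the frame of v1 between -0.004 and 0.004 m and z of shaft2_mid in the frame of v1 between -0.004 and 0.004 m) or (x of shaft2_mid in the frame of v2 between -0.012 and 0.012 m and y of shaft2_mid in the frame of v2 between -0.004 and 0.004 m and z of shaft2_mid in the frame of v2 between -0.004 and 0.004 m) or (x of shaft2_mid in the frame of v3 between -0.012 and 0.012 m and y of shaft2_mid in the frame of v3 between -0.004 and 0.004 m and z of shaft2_mid in the frame of v3 between -0.004 and 0.004 m)) and ((x of shaft3_mid in the frame of v1 between -0.012 and 0.012 m and y of shaft3_mid in the frame of v1 between -0.004 and 0.004 m and z of shaft3_mid in the frame of v1 between -0.004 and 0.004 m) or (x of shaft3_mid in the frame of v2 between -0.012 and 0.012 m and y of shaft3_mid in the frame of v2 between -0.004 and 0.004 m and z of shaft3_mid in the frame of v2 between -0.004 and 0.004 m) or (x of shaft3_mid in the frame of v3 between -0.012 and 0.012 m and y of shaft3_mid in the frame of v3 between -0.004 and 0.004 m and z of shaft3_mid in the frame of v3 between -0.004 and 0.004 m))), for 0.2 s.
At the end, for the whole second after the job is handed in: Pointer within 0.09 rad of zero; every shaft seated in its own station (12 mm along, 4 mm across and in height, 0.06 rad), flat up within 0.14 rad; spanner flat in the tray, centre within 40 mm along and 34 mm across of the tray centre (all of step 2 and value of joint zero_knob between -0.09 and 0.09 rad and x of spanner_mid in the frame of tray between -0.04 and 0.04 m and y of spanner_mid in the frame of tray between -0.034 and 0.034 m and z of spanner_mid in the frame of tray below 0.016 m); the robot touches nothing.
It fails at once if the paper cup is moved more than 3 cm (distance of cup from where it was at the start of the episode above 0.03 m).
It fails at once if the oil bottle is moved more than 3 cm (distance of oil from where it was at the start of the episode above 0.03 m).
It fails at once if the steel collar is moved more than 3 cm (distance of collar from where it was at the start of the episode above 0.03 m).
Of shaft1, shaft2, shaft3 only 2 to 3 are there at a start; the rules pass over those that are not, and their reading is None.
At some moment in a run one of spanner may be knocked a few centimetres aside while the robot is not near it.
Once in a run the grip may slacken for a moment while it holds something.
It also fails if it takes over 210 s, if anything falls off the work surface, if the arm or the gripper's body presses on something with over 40 N, if the wrist force passes 120 N, or if a joint passes its speed limit or range.

## Working session

There is one attempt and no reset: what is moved stays moved. The work goes in short steps, Python scripts to look and compute and a tool call to move; the robot and the scene stay as the last step left them, time stands still between calls to the robot, and variables do not carry over. Pictures are saved under pics/ and viewed, about 12 in all and at most 16, crops included, and the job is handed in when it is done.

Besides the shell and the picture viewer there is one more tool, called after "Emit:" as name(argument=value, ...) on one line, values as JSON. jog_arm: Moves the arm, as the interface text tells. Its arguments: {"type":"object","properties":{"motion":{"type":"array"}},"required":["motion"]}

```bash
ls; mkdir -p pics; cat > h.py <<'E'
import numpy as np, cv2
from workcell import read_state, optics, manip
def shot(n):
    c=optics.camera(n); return c
def world(c):
    h,w=c["range_z"].shape; v,u=np.mgrid[:h,:w]; z=c["range_z"]
    P=np.stack([(u-c["cx"])/c["fx"]*z,(v-c["cy"])/c["fy"]*z,z,np.ones_like(z)],-1)
    return (P@np.array(c["T"]).T)[...,:3]
def ray(c,u,v,zp):
    T=np.array(c["T"]); d=T[:3,:3]@np.array([(u-c["cx"])/c["fx"],(v-c["cy"])/c["fy"],1]); o=T[:3,3]
    return o+d*(zp-o[2])/d[2]
def save(c,n,s=1.5): cv2.imwrite("pics/"+n,cv2.resize(c["color"][...,::-1],None,fx=s,fy=s,interpolation=cv2.INTER_CUBIC))
E
python3 - <<'E'
from h import *
import pickle
s=read_state(); print(s["time"],s["tcp_pos"],s["ee_rot"],s["width"],manip.nose_length)
for n in("top","scene"):
    c=shot(n); save(c,n+"0.png"); pickle.dump(c,open(n+"0.pkl","wb")); print(n,c["fx"],c["cx"],c["cy"],np.round(c["T"],3).tolist())
E
```

```text
pics
0.0 [265.35272114 565.38255213 252.46030677] [[-5.66027404e-04 -9.05293862e-01  4.24785479e-01]
 [-1.43912804e-03  4.24785844e-01  9.05292724e-01]
 [-9.99998804e-01 -9.89002026e-05 -1.54327421e-03]] 85.64507807448082 22.0
top 469.7793483994947 250.9630054035085 178.4282633615692 [[0.013, -0.994, 0.105, 424.082], [-1.0, -0.013, -0.002, 5.041], [0.003, -0.105, -0.994, 1585.043], [0.0, 0.0, 0.0, 1.0]]
scene 475.97948197295426 265.80821130419264 187.1448075203375 [[-0.883, 0.388, -0.265, 972.705], [0.47, 0.736, -0.486, 706.678], [0.007, -0.554, -0.833, 1293.101], [0.0, 0.0, 0.0, 1.0]]
```

View pics/top0.png

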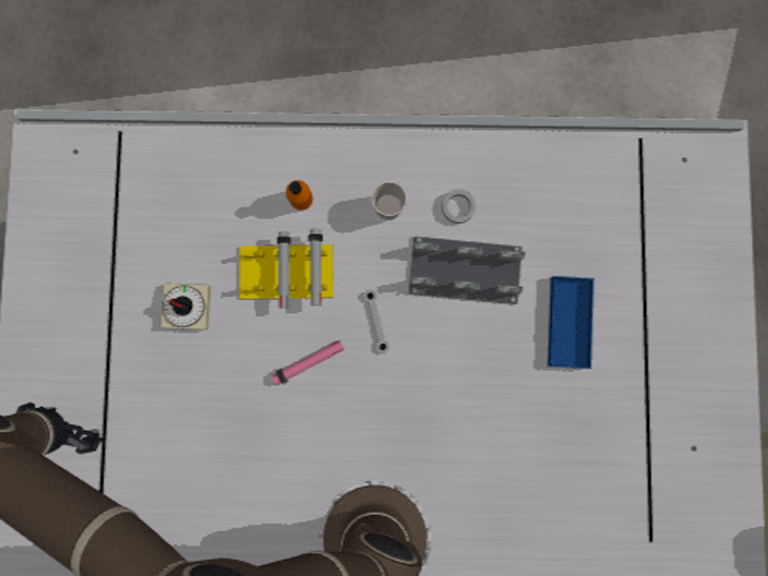

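View pics/scene0.png

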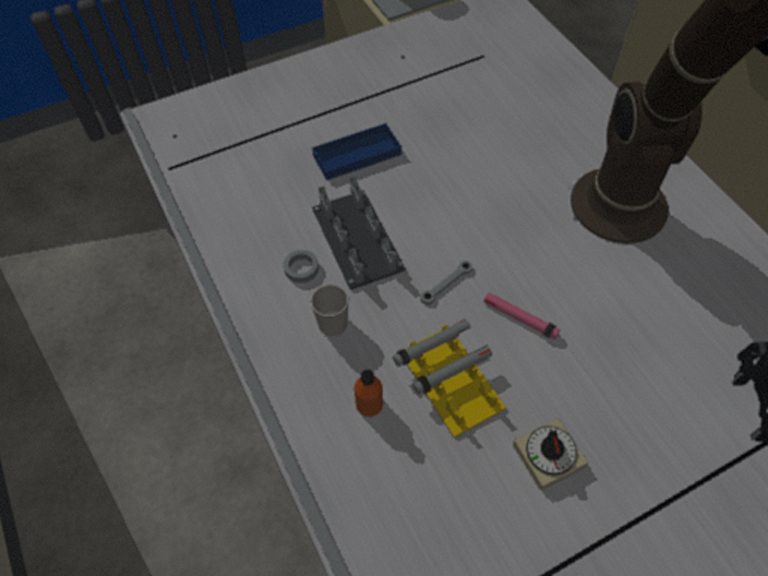

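Top view: the knob is at (185,305), two shafts are in the rack at (283,270) and (316,268), the fixture at (465,270), the spanner at (376,322) and the tray at (571,322). A pink look-alike lies at (308,362). All shaft collars point away from the robot.

```bash
python3 - <<'E'
from h import *
import pickle
t=pickle.load(open("top0.pkl","rb")); s=pickle.load(open("scene0.pkl","rb"))
a=cv2.resize(t["color"][145:245,95:355],None,fx=3,fy=3,interpolation=cv2.INTER_CUBIC)
b=cv2.resize(s["color"][200:330,250:400],None,fx=2.2,fy=2.2,interpolation=cv2.INTER_CUBIC)
o=np.zeros((300+286,780,3),np.uint8); o[:300]=a; o[300:586,:330]=b
b2=cv2.resize(s["color"][115:215,190:330],None,fx=2.8,fy=2.8,interpolation=cv2.INTER_CUBIC); o[300:580,340:732]=b2
cv2.imwrite("pics/crop0.png",o[...,::-1])
for n,c in(("top",t),("scene",s)):
    W=world(c); hsv=cv2.cvtColor(c["color"],cv2.COLOR_RGB2HSV); H,S,V=[hsv[...,i].astype(int) for i in range(3)]
    m={"yellow":(abs(H-27)<5)&(S>180),"blue":(abs(H-110)<12)&(S>150)&(W[...,2]>-30)&(W[...,0]>150)&(W[...,0]<800),"red":((H<6)|(H>172))&(S>140),"green":(abs(H-65)<20)&(S>110),"pink":(H>160)&(H<175)&(S>80)}
    for k,v in m.items():
        q,lab,st,ce=cv2.connectedComponentsWithStats(v.astype(np.uint8))
        for i in range(1,q):
            if st[i,4]>3:
                p=W[lab==i]; print(n,k,st[i].tolist(),ce[i].round(1),np.median(p,0).round(0),p.min(0).round(0),p.max(0).round(0))
E
```

```text
top yellow [214, 163, 8, 35, 231] [217.7 180.9] [579. 114.  11.] [526. 102.  -2.] [642. 126.  56.]
top yellow [160, 164, 26, 35, 876] [172. 181.] [578. 266.  11.] [424.   5.  -3.] [ 636.  311. 1585.]
top yellow [193, 164, 14, 35, 482] [199.5 181.1] [578. 175.  11.] [424.   5.   1.] [ 638.  199. 1585.]
top blue [366, 184, 29, 61, 1645] [380.2 214.6] [ 473. -433.    6.] [ 377. -476.   -7.] [ 575.    5. 1585.]
top red [187, 198, 1, 6, 6] [187.  200.5] [510. 209.  61.] [502. 208.  56.] [518. 210.  65.]
top red [113, 200, 9, 5, 16] [116.8 202.2] [501. 432.  73.] [495. 420.  68.] [508. 446.  79.]
top red [221, 228, 4, 2, 4] [222.5 228.5] [421.  95.  16.] [419.  89.  12.] [423.  99.  20.]
top green [122, 191, 2, 4, 6] [122.5 192.3] [535. 425.  38.] [530. 423.  34.] [540. 427.  41.]
top pink [188, 227, 41, 26, 280] [207.7 239.7] [383. 142.  24.] [343.   5.  12.] [ 426.  207. 1585.]
top pink [182, 249, 5, 7, 25] [184. 252.] [343. 219.  27.] [333. 211.  17.] [353. 226.  38.]
scene yellow [296, 217, 2, 2, 4] [296.5 217.5] [546. 120.  49.] [544. 118.  49.] [548. 122.  49.]
scene yellow [272, 226
[... 284 characters left out ...]
-375.   35.]
scene blue [232, 95, 4, 5, 7] [233.7  97. ] [ 478. -461.    1.] [ 471. -466.   -4.] [ 485. -450.    7.]
scene red [324, 200, 6, 4, 9] [326.7 201.3] [421.  99.  18.] [418.  90.  14.] [425. 108.  23.]
scene red [320, 234, 4, 3, 4] [321.5 235. ] [515. 211.  60.] [510. 210.  60.] [520. 211.  62.]
scene red [369, 291, 4, 11, 21] [370.6 296.3] [501. 434.  73.] [494. 420.  69.] [507. 447.  78.]
scene green [354, 304, 5, 3, 8] [356.  304.9] [536. 428.  37.] [529. 426.  34.] [544. 429.  42.]
scene pink [324, 196, 42, 26, 288] [344.8 208.5] [387. 150.  22.] [346.  83.  -2.] [ 973.  707. 1293.]
scene pink [367, 218, 6, 8, 28] [369.3 221.6] [348. 224.  23.] [337. 214.  13.] [355. 232.  31.]
```

View pics/crop0.png

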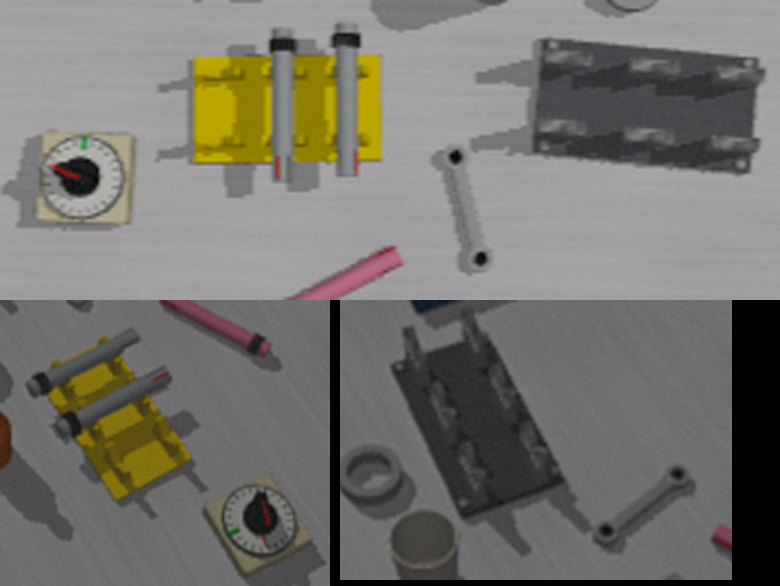

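```bash
cat > meas.py <<'E'
from h import *
import pickle,sys
def rect(p):
    (c,wh,a)=cv2.minAreaRect(p.astype(np.float32)); b=cv2.boxPoints((c,wh,a)); e=b[1]-b[0]; f=b[2]-b[1]
    l=e if np.linalg.norm(e)>np.linalg.norm(f) else f
    return np.round(c,1),np.round(wh,1),round(np.degrees(np.arctan2(l[1],l[0]))%180,1)
def big(m):
    q,lab,st,ce=cv2.connectedComponentsWithStats(m.astype(np.uint8)); return lab==1+np.argmax(st[1:,4])
def plane(c,m,z): # mask -> rays onto plane z
    v,u=np.nonzero(m); return np.array([ray(c,a,b,z) for a,b in zip(u,v)])[:,:2]
def hsv(c):
    h=cv2.cvtColor(c["color"],cv2.COLOR_RGB2HSV); return [h[...,i].astype(int) for i in range(3)]
def box(W,x0,x1,y0,y1,z0,z1): return (W[...,0]>x0)&(W[...,0]<x1)&(W[...,1]>y0)&(W[...,1]<y1)&(W[...,2]>z0)&(W[...,2]<z1)
E
python3 - <<'E'
from meas import *
for n in("top","scene"):
    c=pickle.load(open(n+"0.pkl","rb")); W=world(c); H,S,V=hsv(c)
    fl=box(W,600,700,-100,400,-20,20)|box(W,420,470,-200,400,-20,20); print(n,"deck z",np.median(W[fl][:,2]).round(1),W[fl][:,2].std().round(1))
    m=big(box(W,470,680,-350,-60,-15,90)&(V<130 if n=="top" else V<75)); 
    low=m&box(W,0,999,-999,0,2,24); print("fix plate",rect(W[low][:,:2]),np.median(W[low][:,2]).round(1))
    hi=box(W,470,680,-350,-60,48,90); print(" rests n",hi.sum(),np.percentile(W[hi][:,2],[50,95]).round(1))
    q,lab,st,ce=cv2.connectedComponentsWithStats(hi.astype(np.uint8))
    for i in range(1,q):
        if st[i,4]>5: print("   ",st[i,4],W[lab==i].mean(0).round(1))
    for nm,(y0,y1) in dict(A=(180,245),B=(90,155)).items():
        m=big(box(W,470,690,y0,y1,42,80)); p=W[m]; print("shaft",nm,rect(p[:,:2]),np.percentile(p[:,2],[50,90]).round(1), "ext",p[:,0].min().round(),p[:,0].max().round())
    y=(abs(H-27)<6)&(S>150)&box(W,480,680,60,330,2,20); print("rack",rect(W[y][:,:2]),np.median(W[y][:,2]).round(1))
    k=box(W,440,560,380,490,25,48); print("comparator",rect(W[k][:,:2]),np.median(W[k][:,2]).round(1))
    k=box(W,440,560,380,490,64,90); print("knobtop",W[k].mean(0).round(1),k.sum())
    g=big((abs(H-65)<20)&(S>90)); print("green",plane(c,g,36).mean(0).round(1))
    r=((H<6)|(H>172))&(S>120)&box(W,450,560,380,480,30,100); r=big(r); q=plane(c,r,74); mm=q.mean(0); d=np.linalg.svd(q-mm)[2][0]; print("red",mm.round(1),d.round(2),r.sum())
    w=big((V>(185 if n=="top" else 110))&(S<40)&box(W,450,560,370,490,26,46)); print("dial",rect(plane(c,w,36)))
    sp=big((S<60)&(V<185 if n=="top" else V<120)&box(W,370,560,-80,90,5,25)) ; print("spanner",rect(W[sp][:,:2]),np.median(W[sp][:,2]).round(1))
    b=big((abs(H-110)<14)&(S>120)&box(W,330,620,-540,-330,-15,45)); print("tray",rect(W[b][:,:2]),np.percentile(W[b][:,2],[20,50,95]).round(1))
E
```

```text
top deck z 0.7 4.8
fix plate (array([ 587.5, -193.9]), array([269. , 135.1]), np.float32(85.0)) 12.4
 rests n 451 [64.2 75.2]
    73 [ 633.8 -104.1   64.3]
    76 [ 625.9 -198.1   64.3]
    76 [ 617.4 -292.2   64.4]
    74 [558.8 -97.4  63.9]
    77 [ 550.2 -191.7   64.4]
    75 [ 542.2 -285.8   63.9]
shaft A (array([579.3, 207.1]), array([167.9,  42.7]), np.float32(1.8)) [59.6 64.8] ext 495.0 663.0
shaft B (array([586.2, 135.1]), array([167.4,  36.9]), np.float32(1.4)) [59.4 65. ] ext 503.0 670.0
rack (array([579.3, 205.8]), array([119.5, 206.7]), np.float32(91.8)) 10.1
comparator (array([497.8, 428.6]), array([99.7, 96.8]), np.float32(0.0)) 35.0
knobtop [498.1 427.   73.5] 64
green [534.8 425.5]
red [501.5 433.1] [0.37 0.93] 18Traceback (most recent call last):
  File "<stdin>", line 18, in <module>
  File "meas.py", line 8, in big
    q,lab,st,ce=cv2.connectedComponentsWithStats(m.astype(np.uint8)); return lab==1+np.argmax(st[1:,4])
                                                                                    ~~~~~~~~~^^^^^^^^^^
    return _wrapfunc(a, 'argmax', axis=axis, out=out, **kwds)
    return bound(*args, **kwds)
ValueError: attempt to get argmax of an empty sequence
```

```bash
python3 - <<'E'
from meas import *
for n in("top","scene"):
    c=pickle.load(open(n+"0.pkl","rb")); W=world(c); H,S,V=hsv(c)
    if n=="scene":
        fl=box(W,600,700,-100,400,-20,20)|box(W,420,470,-200,400,-20,20); print(n,"deck z",np.median(W[fl][:,2]).round(1),np.median(V[fl]))
        hi=box(W,470,680,-350,-60,48,90)
        q,lab,st,ce=cv2.connectedComponentsWithStats(hi.astype(np.uint8))
        for i in range(1,q):
            if st[i,4]>5: print("   ",st[i,4],W[lab==i].mean(0).round(1))
        for nm,(y0,y1) in dict(A=(180,245),B=(90,155)).items():
            m=big(box(W,470,690,y0,y1,42,80)); p=W[m]; print("shaft",nm,rect(p[:,:2]),np.percentile(p[:,2],[50,90]).round(1), "ext",p[:,0].min().round(),p[:,0].max().round())
        y=(abs(H-27)<6)&(S>150)&box(W,480,680,60,330,2,20); print("rack",rect(W[y][:,:2]),np.median(W[y][:,2]).round(1))
        k=box(W,440,560,380,490,25,48); print("comparator",rect(W[k][:,:2]),np.median(W[k][:,2]).round(1))
        k=box(W,440,560,380,490,64,90); print("knobtop",W[k].mean(0).round(1),k.sum())
        g=big((abs(H-65)<20)&(S>90)); print("green",plane(c,g,36).mean(0).round(1))
        r=((H<6)|(H>172))&(S>120)&box(W,450,560,380,480,30,100); r=big(r); q=plane(c,r,74); mm=q.mean(0); d=np.linalg.svd(q-mm)[2][0]; print("red",mm.round(1),d.round(2),r.sum())
    sp=big(box(W,370,560,-80,90,6,25)) ; print("spanner",rect(W[sp][:,:2]),np.median(W[sp][:,2]).round(1),sp.sum())
    b=big((abs(H-110)<14)&(S>120)&box(W,330,620,-540,-330,-15,45)); print("tray",rect(W[b][:,:2]),np.percentile(W[b][:,2],[20,50,95]).round(1))
    rr=((H<8)|(H>170))&(S>70)&box(W,490,560,100,230,45,80)
    q,lab,st,ce=cv2.connectedComponentsWithStats(rr.astype(np.uint8))
    for i in range(1,q): print("stripe",st[i,4],ce[i].round(1),W[lab==i].mean(0).round(1))
E
```

```text
spanner (array([470.5,   4.4]), array([143.9,  29.7]), np.float32(14.1)) 11.6 241
tray (array([ 474.6, -427.7]), array([ 92. , 198.1]), np.float32(177.2)) [ 2.5  6.3 30.7]
stripe 7 [213. 198.] [519.5 125.1  54.9]
stripe 8 [187.  200.5] [510.  208.8  60.7]
scene deck z -0.7 111.0
    73 [ 547.6 -282.8   60.8]
    74 [ 623.3 -289.8   61.5]
    80 [ 555.6 -189.    60.8]
    79 [ 631.1 -194.7   61.5]
    83 [563.6 -94.3  61.1]
    84 [ 638.8 -100.8   61.8]
shaft A (array([582.6, 210.3]), array([168.9,  44.5]), np.float32(1.7)) [57.6 62.8] ext 498.0 667.0
shaft B (array([589. , 136.1]), array([168.3,  37. ]), np.float32(0.3)) [58.  63.1] ext 505.0 673.0
rack (array([580.5, 225. ]), array([121.6, 180. ]), np.float32(91.7)) 8.9
comparator (array([501.8, 429.8]), array([100.1, 100.7]), np.float32(178.8)) 34.5
knobtop [501.7 430.5  71.8] 96
green [536.4 427.3]
red [501.5 434.5] [-0.4  -0.92] 26
spanner (array([474.3,   7.8]), array([145.5,  32.9]), np.float32(15.2)) 10.8 222
tray (array([ 478.8, -425.7]), array([100.6, 201.1]), np.float32(177.4)) [ 0.9  4.9 28.5]
stripe 14 [322.5 234.5] [511.2 210.2  59.6]
```

Emit:
jog_arm(motion=[[[29,-17,-12],[0,0,0.14],-0.2],[[29,-17,-12],[0,0,0.14],-0.2],[[29,-17,-12],[0,0,0.14],-0.2],[[29,-17,-12],[0,0,0.14],-0.2],[[29,-17,-12],[0,0,0.14],-0.2],[[29,-17,-12],[0,0,0.14],-0.2],[[30,-17,-12],[0,0,0.14],-0.2],[[30,-17,-12],[0,0,0.14],-0.2]])

```text
time: 0.9
tcp_pos: [500.4, 428.9, 156.4]
ee_rot: [[-0.001, -0.773, -0.634], [-0.0, -0.634, 0.773], [-1.0, 0.001, 0.0]]
ft_force: [-0.2, 0.4, 1.0]
width: 51.4
```

Emit:
jog_arm(motion=[[[0,0,0],[0,0,0.14],-0.2],[[0,0,0],[0,0,0.14],-0.2],[[0,0,0],[0,0,0.14],-0.2],[[0,0,0],[0,0,0.074],-0.2],[[0,0,0],[0,0,0],-0.2],[[0,0,0],[0,0,0],-0.2]])

```text
time: 1.5
tcp_pos: [499.5, 429.5, 156.9]
ee_rot: [[-0.001, -0.388, -0.922], [-0.0, -0.922, 0.388], [-1.0, 0.001, 0.0]]
ft_force: [0.1, 0.2, -0.0]
width: 51.1
```

```bash
cat >> h.py <<'E'
def st():
    s=read_state(); R=np.array(s["ee_rot"]); print("t",round(s["time"],2),"tcp",np.round(s["tcp_pos"],1),"x",R[:,0].round(3),"z",R[:,2].round(3),"zdeg",np.degrees(np.arctan2(R[1,2],R[0,2])).round(1),"F",np.round(s["ft_force"],1),"w",round(s["width"],1),"q",np.round(s["joint_pos"],0))
E
python3 -c "
from h import *
st()"
```

```text
t 1.5 tcp [499.5 429.5 156.9] x [-0.001 -0.    -1.   ] z [-0.922  0.388  0.   ] zdeg 157.2 F [ 0.1  0.2 -0. ] w 51.1 q [-33.  33. -17.  91.  11.  58. 103.]
```

Emit:
jog_arm(motion=[[[0,0,-30],[0,0,0],-0.2],[[0,0,-30],[0,0,0],-0.2],[[0,0,-22],[0,0,0],-0.2],[[0,0,0],[0,0,0],1],[[0,0,0],[0,0,0],1],[[0,0,0],[0,0,0],1],[[0,0,0],[0,0,0],1],[[0,0,0],[0,0,0],1]])

```text
time: 2.3
tcp_pos: [498.8, 430.9, 76.6]
ee_rot: [[-0.0, -0.385, -0.923], [0.002, -0.923, 0.385], [-1.0, -0.001, 0.001]]
ft_force: [-6.6, 0.8, 3.0]
width: 12.5
```

Emit:
jog_arm(motion=[[[0,0,0],[0,0,-0.14],1],[[0,0,0],[0,0,-0.14],1],[[0,0,0],[0,0,-0.14],1],[[0,0,0],[0,0,-0.14],1],[[0,0,0],[0,0,-0.14],1],[[0,0,0],[0,0,-0.14],1],[[0,0,0],[0,0,-0.14],1],[[0,0,0],[0,0,-0.14],1]])

```text
time: 3.1
tcp_pos: [500.8, 427.9, 76.7]
ee_rot: [[0.001, -0.999, -0.048], [-0.002, -0.048, 0.999], [-1.0, -0.001, -0.002]]
ft_force: [-1.5, -6.8, 4.4]
width: 12.7
```

Emit:
jog_arm(motion=[[[0,0,0],[0,0,-0.137],1],[[0,0,0],[0,0,0],1],[[0,0,0],[0,0,0],1]])

```text
time: 3.4
tcp_pos: [500.7, 427.4, 76.6]
ee_rot: [[0.001, -0.997, 0.084], [-0.003, 0.084, 0.997], [-1.0, -0.001, -0.003]]
ft_force: [-2.6, -6.7, 5.1]
width: 12.4
```

Emit:
jog_arm(motion=[[[0,0,0],[0,0,0],0],[[0,0,0],[0,0,0],0],[[0,0,0],[0,0,0],0],[[0,0,40],[0,0,0],0],[[0,0,45],[0,0,0],0],[[0,-40,30],[0,0,0],0],[[10,-45,0],[0,0,0],0],[[10,-45,0],[0,0,0],0]])

```text
time: 4.2
tcp_pos: [520.1, 299.5, 192.1]
ee_rot: [[0.003, -0.997, 0.08], [0.002, 0.08, 0.997], [-1.0, -0.003, 0.003]]
ft_force: [1.5, 0.0, -0.6]
width: 43.0
```

```bash
python3 - <<'E'
from meas import *
st()
cs={}
for n in("top","scene"):
    c=shot(n); cs[n]=c; pickle.dump(c,open(n+"1.pkl","wb")); W=world(c); H,S,V=hsv(c)
    k=box(W,440,560,370,490,25,48); print("comparator",rect(W[k][:,:2]))
    g=(abs(H-65)<20)&(S>90)&box(W,450,570,380,480,20,60); gg=plane(c,g,36); print("green",gg.mean(0).round(1),g.sum())
    r=((H<6)|(H>172))&(S>110)&box(W,450,580,380,480,30,100); r=big(r); q=plane(c,r,74); mm=q.mean(0); d=np.linalg.svd(q-mm)[2][0]; print("red",mm.round(1),np.degrees(np.arctan2(d[1],d[0])).round(1),r.sum())
a=cv2.resize(cs["top"]["color"][180:228,98:148],None,fx=8,fy=8,interpolation=cv2.INTER_CUBIC)
b=cv2.resize(cs["scene"]["color"][275:323,343:393],None,fx=8,fy=8,interpolation=cv2.INTER_CUBIC)
cv2.imwrite("pics/knob1.png",np.hstack([a,b])[...,::-1])
E
```

```text
t 4.2 tcp [520.1 299.5 192.1] x [ 0.003  0.002 -1.   ] z [0.08  0.997 0.003] zdeg 85.4 F [ 1.5  0.  -0.6] w 43.0 q [-37.  24.   4.  99.  -2.  56.  52.]
comparator (array([457.1, 471.4]), array([ 9.6, 13. ]), np.float32(179.5))Traceback (most recent call last):
  File "<stdin>", line 7, in <module>
  File "meas.py", line 10, in plane
    v,u=np.nonzero(m); return np.array([ray(c,a,b,z) for a,b in zip(u,v)])[:,:2]
                              ~~~~~~~~~~~~~~~~~~~~~~~~~~~~~~~~~~~~~~~~~~~~^^^^^^
IndexError: too many indices for array: array is 1-dimensional, but 2 were indexed
```

Emit:
jog_arm(motion=[[[16,-40,0],[0,0,0.055],0],[[16,-40,-15],[0,0,0.055],0],[[17,-41,-15],[0,0,0],0],[[17,-41,-15],[0,0,0],0],[[0,0,0],[0,0,0],0],[[0,0,0],[0,0,0],0]])

```text
time: 4.85
tcp_pos: [585.9, 136.5, 144.9]
ee_rot: [[-0.0, -1.0, -0.025], [-0.0, -0.025, 1.0], [-1.0, 0.0, -0.0]]
ft_force: [-0.4, 1.3, -0.0]
width: 42.7
```

```bash
cat > knob.py <<'E'
from meas import *
st()
cs=[]
for n,(r0,c0) in dict(top=(180,98),scene=(275,343)).items():
    c=shot(n); W=world(c); H,S,V=hsv(c); cs.append(cv2.resize(c["color"][r0:r0+48,c0:c0+50],None,fx=8,fy=8,interpolation=cv2.INTER_CUBIC))
    k=box(W,440,560,370,490,25,48); print(n,"comparator",rect(W[k][:,:2]))
    g=(abs(H-65)<20)&(S>90)&box(W,450,570,380,480,20,60)
    r=((H<6)|(H>172))&(S>110)&box(W,450,580,380,480,30,100)
    if g.sum() and r.sum():
        q=plane(c,r,74); mm=q.mean(0); d=np.linalg.svd(q-mm)[2][0]
        print("green",plane(c,g,36).mean(0).round(1),"red",mm.round(1),np.degrees(np.arctan2(d[1],d[0])).round(1),r.sum())
import sys
cv2.imwrite("pics/%s.png"%sys.argv[1],np.hstack(cs)[...,::-1])
E
python3 knob.py knob1
```

```text
t 4.85 tcp [585.9 136.5 144.9] x [-0. -0. -1.] z [-0.025  1.    -0.   ] zdeg 91.4 F [-0.4  1.3 -0. ] w 42.7 q [-21.  28.   4. 101.  -3.  51.  76.]
top comparator (array([498.1, 427.1]), array([100.7,  99.9]), np.float32(88.9))
green [520.2 426.2] red [505.5 425.3] 170.8 23
scene comparator (array([501. , 429.6]), array([100.3, 100.6]), np.float32(177.9))
green [538.6 427.5] red [508.5 428.6] 4.7 22
```

View pics/knob1.png

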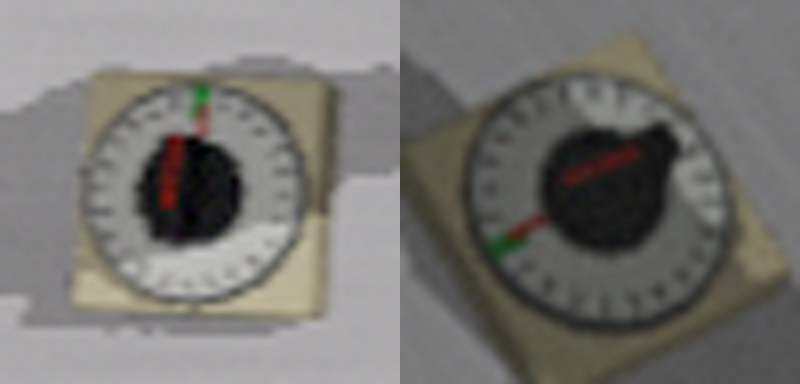

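```bash
python3 - <<'E'
from meas import *
for n in("top","scene"):
    c=shot(n); W=world(c); H,S,V=hsv(c)
    R=c["color"].astype(float)
    k=box(W,440,560,370,490,25,48); ctr,wh,a=rect(W[k][:,:2]); edge=[]
    p=W[k][:,:2]; hull=cv2.convexHull(p.astype(np.float32))[:,0]
    o=np.array([ctr[0],ctr[1]])
    wt=np.clip(R[...,1]-np.maximum(R[...,0],R[...,2]),0,None)*box(W,450,570,370,490,20,60); wt[wt<15]=0
    v,u=np.nonzero(wt); g=(plane(c,wt>0,36)*wt[v,u][:,None]).sum(0)/wt.sum()
    print(n,ctr,a,"green",g.round(1),len(u),"ang",np.degrees(np.arctan2(*(g-o)[::-1])).round(1))
    wr=np.clip(R[...,0]-np.maximum(R[...,1],R[...,2]),0,None)*box(W,450,570,370,490,20,100); wr[wr<30]=0
    for nm,z0,z1 in(("low",20,58),("high",60,100)):
        m=(wr>0)&(W[...,2]>z0)&(W[...,2]<z1); z=np.median(W[m][:,2]) ; v,u=np.nonzero(m); q=plane(c,m,z); x=(q*wr[v,u][:,None]).sum(0)/wr[m].sum()
        d=np.linalg.svd((q-x)*np.sqrt(wr[v,u])[:,None])[2][0]; d*=np.sign(d[0]); print(nm,len(u),z.round(1),x.round(1),"radial ang",np.degrees(np.arctan2(*(x-o)[::-1])).round(1),"axis",np.degrees(np.arctan2(d[1],d[0])).round(1))
    dk=(V<70)&box(W,460,540,390,470,40,100); print("dark",W[dk][:,:2].mean(0).round(1), [ (W[dk][:,i].min()+W[dk][:,i].max()).round(1)/2 for i in(0,1)])
E
```

```text
top [498.  427.7] 87.5 green [538.2 426. ] 10 ang -2.5
low 6 36.7 [527.1 424.5] radial ang -6.3 axis -8.6
high 19 74.5 [504.4 425.8] radial ang -16.7 axis -6.4
dark [497. 422.] [np.float64(497.4), np.float64(426.35)]
scene [501.3 429.7] 178.3 green [537.7 428.2] 11 ang -2.3
low 5 38.3 [526.7 426.1] radial ang -8.2 axis -6.0
high 13 73.5 [506.2 428. ] radial ang -19.6 axis -5.5
dark [503.6 432.4] [np.float64(506.1), np.float64(436.65)]
```

The pointer is about 4° past the mark, clockwise, so I'll go back and correct it.

Emit:
jog_arm(motion=[[[-12,42,10],[0,0,-0.027],0],[[-12,42,0],[0,0,-0.027],0],[[-12,42,0],[0,0,-0.027],0],[[-12,42,0],[0,0,-0.027],0],[[-12,41,0],[0,0,0],0],[[-13,41,0],[0,0,0],0],[[-13,41,0],[0,0,0],0],[[0,0,0],[0,0,0],0]])

```text
time: 5.85
tcp_pos: [493.7, 438.2, 155.5]
ee_rot: [[-0.002, -0.998, 0.068], [0.005, 0.068, 0.998], [-1.0, 0.002, 0.005]]
ft_force: [-0.2, 1.1, -0.2]
width: 43.0
```

Emit:
jog_arm(motion=[[[0,0,-40],[0,0,0],0],[[0,0,-39],[0,0,0],0],[[0,0,0],[0,0,0],0],[[0,0,0],[0,0,0],1],[[0,0,0],[0,0,0],1],[[0,0,0],[0,0,0],1],[[0,0,0],[0,0,0],1],[[0,0,0],[0,0,0],1]])

```text
time: 6.65
tcp_pos: [500.1, 427.7, 78.7]
ee_rot: [[0.001, -0.997, 0.08], [-0.001, 0.08, 0.997], [-1.0, -0.001, -0.0]]
ft_force: [-3.2, -5.0, 2.5]
width: 12.6
```

Emit:
jog_arm(motion=[[[0,0,0],[0,0,0.033],1],[[0,0,0],[0,0,0.032],1],[[0,0,0],[0,0,0],1],[[0,0,0],[0,0,0],1],[[0,0,0],[0,0,0],0],[[0,0,0],[0,0,0],0],[[0,0,0],[0,0,0],0],[[0,0,40],[0,0,0],0]])

```text
time: 7.45
tcp_pos: [497.1, 427.0, 112.1]
ee_rot: [[-0.006, -1.0, 0.014], [-0.006, 0.014, 1.0], [-1.0, 0.006, -0.006]]
ft_force: [-0.1, 0.3, -0.1]
width: 42.6
```

Emit:
jog_arm(motion=[[[0,0,40],[0,0,0],0],[[12,-41,0],[0,0,0.02],0],[[12,-41,0],[0,0,0.02],0],[[12,-41,0],[0,0,0],0],[[12,-42,0],[0,0,0],0],[[12,-42,0],[0,0,0],0],[[13,-42,0],[0,0,0],0],[[13,-42,0],[0,0,0],0]])

```text
time: 8.25
tcp_pos: [586.3, 136.4, 157.1]
ee_rot: [[0.002, -1.0, -0.026], [0.001, -0.026, 1.0], [-1.0, -0.002, 0.001]]
ft_force: [-0.1, -0.2, 0.3]
width: 42.9
```

Emit:
jog_arm(motion=[[[0,0,0],[0,0,0],0],[[0,0,0],[0,0,0],0]])

```text
time: 8.45
tcp_pos: [586.3, 136.5, 156.8]
ee_rot: [[0.001, -1.0, -0.022], [0.0, -0.022, 1.0], [-1.0, -0.001, 0.0]]
ft_force: [0.3, 0.8, -0.7]
width: 42.4
```

```bash
cat > k2.py <<'E'
from meas import *
st()
for n in("top","scene"):
    c=shot(n); W=world(c); H,S,V=hsv(c)
    R=c["color"].astype(float); ctr=np.array([499.7,427.9])+(np.array([-1.8,-1.2]) if n=="top" else np.array([1.8,1.2]))
    wt=np.clip(R[...,1]-np.maximum(R[...,0],R[...,2]),0,None)*box(W,450,570,370,490,20,60); wt[wt<15]=0
    v,u=np.nonzero(wt); g=(plane(c,wt>0,36)*wt[v,u][:,None]).sum(0)/wt.sum()
    print(n,"green",g.round(1),len(u),"ang",np.degrees(np.arctan2(*(g-ctr)[::-1])).round(1))
    wr=np.clip(R[...,0]-np.maximum(R[...,1],R[...,2]),0,None)*box(W,450,570,370,490,20,100); wr[wr<30]=0
    for nm,z0,z1 in(("low",20,58),("high",60,100)):
        m=(wr>0)&(W[...,2]>z0)&(W[...,2]<z1); z=np.median(W[m][:,2]) ; v,u=np.nonzero(m); q=plane(c,m,z); x=(q*wr[v,u][:,None]).sum(0)/wr[m].sum()
        d=np.linalg.svd((q-x)*np.sqrt(wr[v,u])[:,None])[2][0]; d*=np.sign(d[0]); print(nm,len(u),x.round(1),"radial ang",np.degrees(np.arctan2(*(x-ctr)[::-1])).round(1),"axis",np.degrees(np.arctan2(d[1],d[0])).round(1))
E
python3 k2.py
```

```text
t 8.45 tcp [586.3 136.5 156.8] x [ 0.001  0.    -1.   ] z [-0.022  1.     0.   ] zdeg 91.3 F [ 0.3  0.8 -0.7] w 42.4 q [-21.  27.   4. 101.  -2.  52.  76.]
top green [539.4 425.2] 7 ang -2.0
low 2 [525.  427.1] radial ang 0.8 axis 2.4
high 19 [504.  426.9] radial ang 1.8 axis 0.0
scene green [538.2 427.1] 10 ang -3.1
low 2 [526.7 428.6] radial ang -1.1 axis -1.9
high 15 [504.  428.6] radial ang -11.6 axis -0.0
```

Emit:
jog_arm(motion=[[[0,0,-40],[0,0,0],0],[[0,0,-40],[0,0,0],0],[[0,1,-26],[0,0,0],0],[[0,0,0],[0,0,0],1],[[0,0,0],[0,0,0],1],[[0,0,0],[0,0,0],1],[[0,0,0],[0,0,0],1],[[0,0,0],[0,0,0],1]])

```text
time: 9.35
tcp_pos: [585.8, 139.7, 51.1]
ee_rot: [[0.001, -1.0, -0.026], [0.001, -0.026, 1.0], [-1.0, -0.001, 0.001]]
ft_force: [-1.0, -0.4, -4.8]
width: 22.0
```

Emit:
jog_arm(motion=[[[0,0,30],[0,0,0],1],[[0,0,40],[0,0,0],1],[[0,0,40],[0,0,0],1],[[0,-30,0],[0,0,-0.028],1],[[0,-42,0],[0,0,-0.028],1],[[0,-42,0],[0,0,-0.027],1],[[0,-42,0],[0,0,-0.027],1],[[-1,-42,0],[0,0,0],1]])

```text
time: 10.15
tcp_pos: [584.5, -60.4, 161.0]
ee_rot: [[0.001, -0.996, 0.085], [0.0, 0.085, 0.996], [-1.0, -0.001, 0.0]]
ft_force: [1.5, 0.3, -6.0]
width: 22.4
```

Emit:
jog_arm(motion=[[[-1,-42,0],[0,0,0],1],[[-1,-42,0],[0,0,0],1],[[-1,-42,0],[0,0,0],1],[[-1,-42,0],[0,0,0],1],[[0,-35,0],[0,0,0],1],[[0,-24,0],[0,0,0],1],[[0,0,0],[0,0,0],1],[[0,0,0],[0,0,0],1]])

```text
time: 10.95
tcp_pos: [580.3, -286.5, 160.4]
ee_rot: [[0.0, -0.996, 0.086], [0.0, 0.086, 0.996], [-1.0, 0.0, 0.0]]
ft_force: [0.9, 0.8, -5.4]
width: 22.3
```

```bash
python3 - <<'E'
from meas import *
st()
for n in("top","scene"):
    c=shot(n); save(c,n+"2.png"); pickle.dump(c,open(n+"2.pkl","wb")); W=world(c); H,S,V=hsv(c)
    m=box(W,470,690,-350,-230,142,185)&(H>0); 
    rr=((H<8)|(H>170))&(S>70)&box(W,470,690,-350,-230,130,185); print(n,"stripe",rr.sum(),W[rr].mean(0) if rr.any() else 0)
    bl=(abs(H-112)<15)&(S>110)&box(W,470,690,-350,-230,130,185); print("flat",bl.sum(),W[bl].mean(0) if bl.any() else 0)
E
```

```text
t 10.95 tcp [ 580.3 -286.5  160.4] x [ 0.  0. -1.] z [0.086 0.996 0.   ] zdeg 85.1 F [ 0.9  0.8 -5.4] w 22.3 q [ 15.  31.  10.  94.  -7.  56. 112.]
top stripe 0 0
flat 0 0
scene stripe 0 0
flat 5 [ 528.131567   -266.14977094  161.2801676 ]
```

View pics/scene2.png

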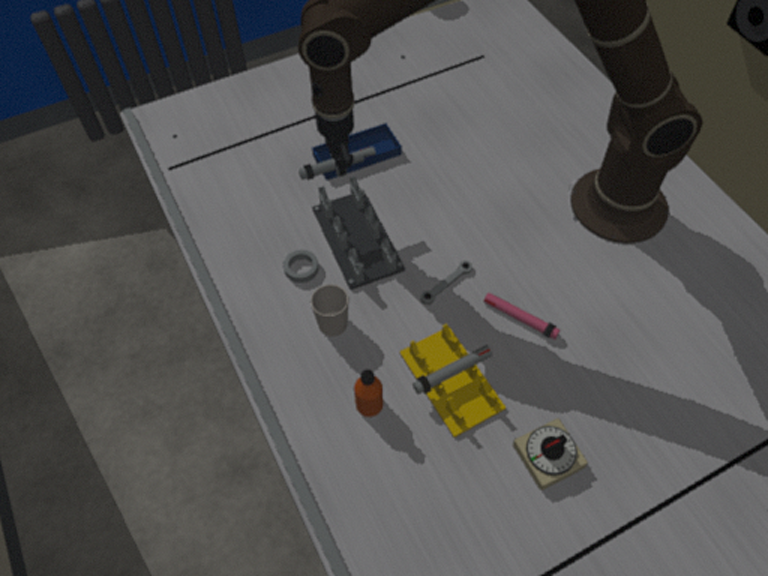

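Emit:
jog_arm(motion=[[[0,0,-40],[0,0,0],1],[[0,0,-30],[0,0,0],1],[[0,0,-12],[0,0,0],1],[[0,0,-5],[0,0,0],1],[[0,0,0],[0,0,0],1]])

```text
time: 11.55
tcp_pos: [581.2, -286.0, 73.8]
ee_rot: [[0.001, -0.996, 0.084], [-0.0, 0.084, 0.996], [-1.0, -0.001, -0.0]]
ft_force: [0.2, -0.5, -5.0]
width: 22.6
```

Emit:
jog_arm(motion=[[[0,0,-2],[0,0,0],1],[[0,0,-2],[0,0,0],1],[[0,0,0],[0,0,0],1]])

```text
time: 11.85
tcp_pos: [581.7, -287.3, 71.0]
ee_rot: [[0.003, -0.996, 0.085], [-0.002, 0.085, 0.996], [-1.0, -0.003, -0.001]]
ft_force: [-0.1, -1.9, 1.4]
width: 22.1
```

Emit:
jog_arm(motion=[[[0,0,0],[0,0,0],0],[[0,0,0],[0,0,0],0],[[0,0,0],[0,0,0],0],[[0,0,0],[-0.139,0.012,0],0],[[0,0,0],[-0.139,0.012,0],0],[[0,0,0],[-0.139,0.012,0],0],[[0,0,0],[-0.139,0.012,0],0],[[0,0,0],[-0.139,0.012,0],0]])

```text
time: 12.65
tcp_pos: [581.8, -285.4, 70.7]
ee_rot: [[-0.052, -0.997, 0.065], [-0.644, 0.083, 0.761], [-0.764, -0.003, -0.646]]
ft_force: [-0.4, -0.4, -2.5]
width: 42.5
```

Emit:
jog_arm(motion=[[[0,0,0],[0,0,0],0],[[0,0,0],[0,0,0],0]])

```text
time: 12.85
tcp_pos: [581.2, -284.4, 68.5]
ee_rot: [[-0.055, -0.997, 0.06], [-0.64, 0.081, 0.764], [-0.766, 0.003, -0.643]]
ft_force: [-0.0, -0.6, 0.1]
width: 42.7
```

```bash
python3 - <<'E'
from meas import *
st()
for n in("top","scene"):
    c=shot(n); pickle.dump(c,open(n+"3.pkl","wb")); W=world(c); H,S,V=hsv(c)
    cv2.imwrite("pics/%s3.png"%n,cv2.resize(c["color"][(slice(140,230) if n=="top" else slice(60,200)),(slice(240,390) if n=="top" else slice(160,330))],None,fx=4,fy=4,interpolation=cv2.INTER_CUBIC)[...,::-1])
    rr=((H<8)|(H>170))&(S>70)&box(W,470,690,-350,-230,30,100); print(n,"stripe",rr.sum(),W[rr].mean(0) if rr.any() else 0)
    bl=(abs(H-112)<15)&(S>100)&box(W,470,690,-350,-230,30,100); print("flat",bl.sum(),W[bl].mean(0) if bl.any() else 0)
    for nm,x0,x1 in(("near",490,530),("far",590,645)):
        m=box(W,x0,x1,-312,-262,73,100); p=W[m]; print(nm,m.sum(),p.mean(0).round(1) if m.any() else 0,p[:,0].min() if m.any() else 0,p[:,0].max() if m.any() else 0)
E
```

```text
t 12.85 tcp [ 581.2 -284.4   68.5] x [-0.055 -0.64  -0.766] z [ 0.06   0.764 -0.643] zdeg 85.5 F [-0.  -0.6  0.1] w 42.7 q [-25.  48.  40. 107.  20.  35.  73.]
top stripe 0 0
flat 0 0
near 60 [ 516.2 -284.9   79.2] 500.7774241827452 529.8389681713388
far 95 [ 624.9 -291.2   80.6] 603.0606118959811 643.8487194005088
scene stripe 0 0
flat 0 0
near 0 0 0 0
far 69 [ 622.3 -289.2   78.5] 593.5785247397755 644.7431995220248
```

View pics/top3.png

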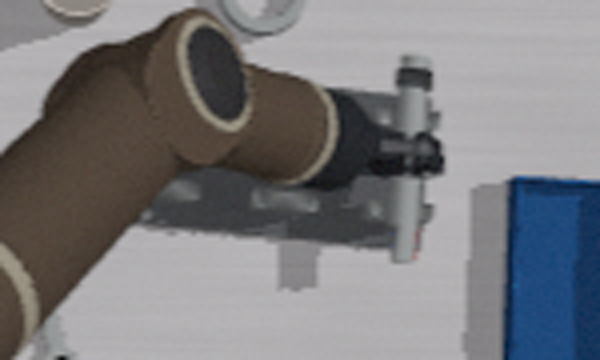

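Emit:
jog_arm(motion=[[[0,-2,1],[0,0,0],0],[[0,0,0],[0,0,0],1],[[0,0,0],[0,0,0],1],[[0,0,0],[0,0,0],1],[[0,0,0],[0,0,0],1],[[0,0,0],[0,0,0],1]])

```text
time: 13.55
tcp_pos: [580.1, -289.3, 70.9]
ee_rot: [[-0.056, -0.996, 0.066], [-0.641, 0.086, 0.763], [-0.766, 0.001, -0.643]]
ft_force: [-1.6, -4.2, 4.3]
width: 22.4
```

Emit:
jog_arm(motion=[[[0,0,0],[0.139,-0.012,0],1],[[0,0,0],[0.139,-0.012,0],1],[[0,0,0],[0.139,-0.012,0],1],[[0,0,0],[0.139,-0.012,0],1],[[0,0,0],[0.139,-0.012,0],1],[[0,0,0],[0.139,-0.012,0],1],[[0,0,0],[0.139,-0.012,0],1],[[0,0,0],[0.139,-0.012,0],1]])

```text
time: 14.35
tcp_pos: [581.1, -290.5, 71.5]
ee_rot: [[0.04, -0.996, 0.077], [0.407, 0.086, 0.909], [-0.912, -0.005, 0.409]]
ft_force: [0.2, -2.2, -5.5]
width: 22.7
```

Emit:
jog_arm(motion=[[[0,0,0],[0.139,-0.012,0],1],[[0,0,0],[0.139,-0.012,0],1],[[0,0,0],[0,0,0],1],[[0,0,0],[0,0,0],1]])

```text
time: 14.75
tcp_pos: [580.6, -290.7, 70.7]
ee_rot: [[0.059, -0.996, 0.067], [0.64, 0.089, 0.763], [-0.766, -0.002, 0.643]]
ft_force: [-2.5, -6.1, 8.2]
width: 22.3
```

```bash
cat > roll.py <<'E'
from meas import *
import sys
# usage: roll.py tag x0 x1 y0 y1 : reports coloured pixels and shaft extents
st(); tag=sys.argv[1]; y0,y1=map(float,sys.argv[2:4])
for n in("top","scene"):
    c=shot(n); pickle.dump(c,open(n+tag+".pkl","wb")); W=world(c); H,S,V=hsv(c)
    R=c["color"].astype(int); end=box(W,485,545,y0,y1,40,100)
    rr=(R[...,0]-np.maximum(R[...,1],R[...,2])>20)&end; bl=(R[...,2]-np.maximum(R[...,0],R[...,1])>20)&end
    for nm,m in(("red",rr),("blue",bl)):
        if m.any(): print(n,nm,m.sum(),W[m].mean(0).round(1),"px",np.argwhere(m).mean(0).round(1))
    m=big(box(W,470,690,y0,y1,73,92)); p=W[m]; nb=p[p[:,0]<540]; print(n,"ext",p[:,0].min().round(1),p[:,0].max().round(1),"near mean",nb.mean(0).round(1) if len(nb) else 0)
E
python3 roll.py 4 -325 -250
```

```text
t 14.75 tcp [ 580.6 -290.7   70.7] x [ 0.059  0.64  -0.766] z [0.067 0.763 0.643] zdeg 85.0 F [-2.5 -6.1  8.2] w 22.3 q [ 43.  51.  -8.  81. -28.  74. 136.]
top blue 52 [ 517.  -282.9   77.1] px [200.  339.4]
top ext 503.9 669.9 near mean [ 521.3 -284.7   78.9]
scene blue 35 [ 518.9 -280.9   75.1] px [119.7 244.6]
scene ext 505.9 673.5 near mean [ 523.8 -280.9   76.8]
```

```bash
cat > flat.py <<'E'
from meas import *
import sys
tag=sys.argv[1]; y0,y1=map(float,sys.argv[2:4]); u=np.array([.9962,-.0872])
for n in("top","scene"):
    c=pickle.load(open(n+tag+".pkl","rb")); W=world(c); R=c["color"].astype(int); end=box(W,485,545,y0,y1,40,100)
    m=(R[...,2]-np.maximum(R[...,0],R[...,1])>20)&end; p=W[m]; d=p-np.median(p,0); 
    a=d[:,:2]@u; t=d[:,:2]@np.array([-u[1],u[0]]); k=np.abs(d[:,2])<9
    A=np.c_[a,t,np.ones(len(a))][k]; s=np.linalg.lstsq(A,d[k,2],rcond=None)[0]; r=d[k,2]-A@s
    print(n,k.sum(),"slope along/across deg",np.degrees(np.arctan(s[:2])).round(1),"res",r.std().round(2),"width t",np.percentile(t,[3,97]).round(1),"a",np.percentile(a,[3,97]).round(1), "=> flat normal tilt about x (deg, + = toward -y)",np.degrees(np.arctan(s[1])).round(1), "se",np.degrees(r.std()/np.sqrt(k.sum())/t.std()).round(1))
E
python3 flat.py 4 -325 -250
```

```text
top 50 slope along/across deg [ -3.4 -18.9] res 2.9 width t [-8.3  7.3] a [-12.8  12.8] => flat normal tilt about x (deg, + = toward -y) -18.9 se 4.8
scene 35 slope along/across deg [ 5.8 -9.9] res 3.4 width t [-7.   8.9] a [-10.9  12.1] => flat normal tilt about x (deg, + = toward -y) -9.9 se 7.0
```

```bash
cat > flatn.py <<'E'
from meas import *
import sys
# averaged flat measurement: flatn.py N y0 y1
N=int(sys.argv[1]); y0,y1=map(float,sys.argv[2:4]); u=np.array([.9962,-.0872]); st()
for n in("top","scene"):
    cs=[shot(n) for _ in range(N)]; Z=np.stack([c["range_z"] for c in cs]); c=cs[0]; c["range_z"]=np.median(Z,0); c["color"]=np.mean([q["color"] for q in cs],0).astype(np.uint8)
    pickle.dump(c,open(n+"_avg.pkl","wb"))
    W=world(c); R=c["color"].astype(int); end=box(W,485,545,y0,y1,40,100)
    m=(R[...,2]-np.maximum(R[...,0],R[...,1])>15)&end
    rr=(R[...,0]-np.maximum(R[...,1],R[...,2])>15)&end
    if rr.any(): print(n,"red",rr.sum(),W[rr].mean(0).round(1))
    if m.sum()<8: print(n,"blue",m.sum()); continue
    mi=cv2.erode(m.astype(np.uint8),np.ones((3,3)))>0 if m.sum()>40 else m
    p=W[mi]; d=p-np.median(p,0); a=d[:,:2]@u; t=d[:,:2]@np.array([-u[1],u[0]]); k=np.abs(d[:,2])<9
    A=np.c_[a,t,np.ones(len(a))][k]; s=np.linalg.lstsq(A,d[k,2],rcond=None)[0]; r=d[k,2]-A@s
    print(n,"blue",m.sum(),k.sum(),W[m].mean(0).round(1),"normal tilt(+ to -y)",np.degrees(np.arctan(s[1])).round(1),"se",np.degrees(r.std()/np.sqrt(k.sum())/t.std()).round(1),"res",r.std().round(2),"framenoise",np.std(Z,0)[m].mean().round(2))
E
python3 flatn.py 8 -325 -250
```

```text
t 14.85 tcp [ 580.6 -290.6   70.7] x [ 0.058  0.638 -0.768] z [0.067 0.765 0.641] zdeg 85.0 F [-2.  -6.7  7.6] w 22.1 q [ 43.  51.  -8.  81. -28.  74. 136.]
top blue 54 27 [ 516.6 -282.8   77.5] normal tilt(+ to -y) -23.2 se 4.9 res 1.48 framenoise 21.32
scene blue 38 38 [ 519.6 -280.    75.1] normal tilt(+ to -y) -23.2 se 3.6 res 1.81 framenoise 31.41
```

Emit:
jog_arm(motion=[[[-3,0,0],[0.116,-0.01,0],1],[[-2,0.5,0],[0.116,-0.01,0],1],[[0,0,0],[0.116,-0.01,0],1],[[0,0,0],[0,0,0],1],[[0,0,0],[0,0,0],1]])

```text
time: 16.15
tcp_pos: [576.7, -290.3, 70.7]
ee_rot: [[0.08, -0.996, 0.042], [0.862, 0.09, 0.499], [-0.501, -0.004, 0.866]]
ft_force: [1.5, -8.8, 6.6]
width: 22.2
```

```bash
python3 flatn.py 8 -325 -250
```

```text
t 16.15 tcp [ 576.7 -290.3   70.7] x [ 0.08   0.862 -0.501] z [0.042 0.499 0.866] zdeg 85.2 F [ 1.5 -8.8  6.6] w 22.2 q [ 50.  61. -13.  72. -35.  88. 139.]
top blue 60 32 [ 513.5 -284.3   77.5] normal tilt(+ to -y) 0.9 se 3.5 res 1.51 framenoise 35.95
scene blue 35 35 [ 515.4 -282.1   75.6] normal tilt(+ to -y) -3.3 se 1.7 res 0.97 framenoise 3.38
```

Emit:
jog_arm(motion=[[[0,0,0],[0,0,0],0.5],[[0,0,0],[0,0,0],0],[[0,0,0],[0,0,0],0],[[0,0,0],[0,0,0],0],[[-3,-30,17],[0,0,0],0],[[-3,-30,17],[0,0,0],0],[[0,-10,45],[0,0,0],0],[[0,0,45],[0,0,0],0]])

```text
time: 17.75
tcp_pos: [568.6, -359.2, 193.5]
ee_rot: [[0.075, -0.996, 0.045], [0.863, 0.087, 0.497], [-0.499, 0.002, 0.866]]
ft_force: [0.2, -0.9, 1.7]
width: 42.7
```

Emit:
jog_arm(motion=[[[0,20,10],[-0.149,0.013,0],0],[[0,40,0],[-0.149,0.013,0],0],[[0,40,0],[-0.149,0.013,0],0],[[0,40,0],[-0.149,0.013,0],0],[[0,40,0],[-0.149,0.013,0],0],[[0,40,0],[-0.149,0.013,0],0],[[0,40,0],[-0.149,0.013,0],0],[[0,40,0],[0,0,0.05],0]])

```text
time: 18.55
tcp_pos: [569.7, -51.0, 205.3]
ee_rot: [[0.001, -1.0, 0.025], [0.004, 0.025, 1.0], [-1.0, -0.001, 0.004]]
ft_force: [1.0, 0.7, 0.3]
width: 42.8
```

```bash
python3 flatn.py 8 -325 -250; python3 - <<'E'
from meas import *
for n in("top","scene"):
    c=pickle.load(open(n+"_avg.pkl","rb")); W=world(c)
    m=big(box(W,470,700,-325,-250,73,95)); p=W[m]; print(n,"B ext",p[:,0].min().round(1),p[:,0].max().round(1),"near",p[p[:,0]<530].mean(0).round(1),"far",p[p[:,0]>640].mean(0).round(1))
    m=big(box(W,470,700,185,240,53,75)); p=W[m]; print(n,"A ext",p[:,0].min().round(1),p[:,0].max().round(1))
    H,S,V=hsv(c); R=c["color"].astype(int)
    rr=(R[...,0]-np.maximum(R[...,1],R[...,2])>15)&box(W,485,545,185,240,40,80); print("A red",rr.sum(),W[rr].mean(0).round(1))
    p=W[box(W,535,625,193,225,54,80)&(S<60)]; print("A mid top strip",p.mean(0).round(1))
    sp=big(box(W,370,560,-80,90,6,25)) ; print("spanner",rect(W[sp][:,:2]),sp.sum())
E
```

```text
t 18.55 tcp [569.7 -51.  205.3] x [ 0.001  0.004 -1.   ] z [0.025 1.    0.004] zdeg 88.6 F [1.  0.7 0.3] w 42.8 q [  4.  21.  -4. 102.   1.  57.  88.]
top blue 58 30 [ 513.4 -284.2   78. ] normal tilt(+ to -y) 1.3 se 3.8 res 1.53 framenoise 11.66
scene blue 23 23 [ 519.6 -283.4   76.1] normal tilt(+ to -y) 0.3 se 2.9 res 1.4 framenoise 3.63
top B ext 497.7 666.0 near [ 514.6 -283.8   78. ] far [ 651.8 -294.    81.8]
top A ext 495.4 663.1
A red 27 [522.6 210.3  57. ]
A mid top strip [580.3 205.9  60.3]
spanner (array([470.5,   3.9]), array([143.6,  28.4]), np.float32(14.3)) 255
scene B ext 510.7 669.7 near [ 520.3 -282.3   76. ] far [ 654.7 -289.7   79.5]
scene A ext 498.0 666.1
A red 23 [518.1 206.9  58.5]
A mid top strip [580.4 211.6  59.1]
spanner (array([474.4,   5.4]), array([144.2,  29.5]), np.float32(14.8)) 238
```

Emit:
jog_arm(motion=[[[2,38,-10],[0,0,0.05],0.2],[[2,38,-10],[0.13,0,0],0.2],[[2,38,-10],[0.13,0.004,0],0.2],[[2,38,-20],[0.13,0.004,0],0.2],[[2,38,-21],[0.134,0.004,0],0.2],[[0,35,-20],[0,0,0],0.2],[[0,0,0],[0,0,0],0.2],[[0,0,0],[0,0,0],0.2]])

```text
time: 20.15
tcp_pos: [578.9, 166.2, 112.6]
ee_rot: [[-0.015, -1.0, -0.011], [0.506, -0.018, 0.862], [-0.862, 0.007, 0.506]]
ft_force: [0.9, -1.3, 0.6]
width: 34.5
```

Emit:
jog_arm(motion=[[[1,7,0],[0,0,0],0.2],[[0,12,-20],[0,0,0],0.2],[[0,12,-20],[0,0,0],0.2],[[0,12,-20],[0,0,0],0.2],[[0,0,0],[0,0,0],0.2],[[0,0,0],[0,0,0],0.2]])

```text
time: 20.75
tcp_pos: [580.9, 208.2, 53.9]
ee_rot: [[-0.013, -1.0, -0.011], [0.506, -0.016, 0.863], [-0.863, 0.005, 0.506]]
ft_force: [0.2, -0.3, -0.1]
width: 34.4
```

Emit:
jog_arm(motion=[[[0,1,-2],[0,0,0],0.2],[[0,0,0],[0,0,0],1],[[0,0,0],[0,0,0],1],[[0,0,0],[0,0,0],1],[[0,0,0],[0,0,0],1],[[0,0,20],[0,0,0],1],[[0,0,40],[0,0,0],1],[[0,0,50],[0,0,0],1]])

```text
time: 21.55
tcp_pos: [578.9, 208.0, 160.2]
ee_rot: [[-0.017, -1.0, -0.008], [0.505, -0.015, 0.863], [-0.863, 0.011, 0.505]]
ft_force: [0.9, 0.4, -5.9]
width: 22.3
```

Emit:
jog_arm(motion=[[[2,-28,0],[0,0,-0.058],1],[[2,-28,0],[0,0,-0.057],1],[[2,-28,0],[-0.139,0.012,0],1],[[2,-28,0],[-0.139,0.012,0],1],[[2,-28,0],[-0.139,0.012,0],1],[[2,-28,0],[-0.139,0.012,0],1],[[2,-28,0],[-0.139,0.012,0],1],[[2,-28,0],[-0.139,0.012,0],1]])

```text
time: 22.35
tcp_pos: [596.7, -15.7, 162.5]
ee_rot: [[-0.023, -0.995, 0.098], [-0.306, 0.1, 0.947], [-0.952, -0.008, -0.306]]
ft_force: [-0.8, 0.4, -7.5]
width: 22.4
```

Emit:
jog_arm(motion=[[[2,-28,0],[-0.139,0.012,0],1],[[2,-28,0],[-0.139,0.012,0],1],[[0,-27,0],[-0.139,0.012,0],1],[[0,0,0],[-0.139,0.012,0],1],[[0,0,0],[-0.094,0.008,0],1],[[0,0,0],[0,0,0],1],[[0,0,0],[0,0,0],1]])

```text
time: 23.05
tcp_pos: [600.4, -97.0, 160.6]
ee_rot: [[-0.069, -0.996, 0.063], [-0.814, 0.093, 0.573], [-0.577, -0.012, -0.817]]
ft_force: [0.4, 0.2, -4.3]
width: 22.1
```

```bash
python3 - <<'E'
from meas import *
st()
for n in("top","scene"):
    c=shot(n); W=world(c); pickle.dump(c,open(n+"5.pkl","wb"))
    m=box(W,490,700,-125,-70,150,180); p=W[m]
    for nm,a,b in(("near",490,560),("far",640,700)):
        q=p[(p[:,0]>a)&(p[:,0]<b)]; print(n,nm,len(q),q.mean(0).round(1) if len(q) else 0,q[:,0].min() if len(q) else 0,q[:,0].max() if len(q) else 0)
E
```

```text
t 23.05 tcp [600.4 -97.  160.6] x [-0.069 -0.814 -0.577] z [ 0.063  0.573 -0.817] zdeg 83.7 F [ 0.4  0.2 -4.3] w 22.1 q [-33.  42.  19.  99.  41.  70.  44.]
top near 111 [537.1 -90.9 168.3] 514.660377917751 558.4503437140728
top far 120 [ 660.5 -103.2  170. ] 640.1471042736769 681.2840475524109
scene near 101 [538.6 -86.3 166.5] 517.7371209314931 559.8896783194878
scene far 145 [664.  -98.  166.9] 640.0647397908348 686.0360700092202
```

Emit:
jog_arm(motion=[[[-1,-3,-30],[0,0,0.01],1],[[0,0,-35],[0,0,0],1],[[0,0,-17],[0,0,0],1],[[0,0,-4],[0,0,0],1],[[0,0,-2],[0,0,0],1],[[0,0,-2],[0,0,0],1],[[0,0,0],[0,0,0],1],[[0,0,0],[0,0,0],1]])

```text
time: 23.95
tcp_pos: [600.0, -100.4, 72.1]
ee_rot: [[-0.06, -0.996, 0.059], [-0.816, 0.083, 0.572], [-0.575, -0.014, -0.818]]
ft_force: [0.6, 0.4, -3.4]
width: 22.3
```

Emit:
jog_arm(motion=[[[0,0,-1.5],[0,0,0],1],[[0,0,0],[0,0,0],0.5],[[0,0,0],[0,0,0],0],[[0,0,0],[0,0,0],0],[[0,0,0],[0,0,0],0]])

```text
time: 24.45
tcp_pos: [599.5, -100.9, 70.0]
ee_rot: [[-0.061, -0.996, 0.058], [-0.817, 0.083, 0.571], [-0.574, -0.013, -0.819]]
ft_force: [0.4, -0.2, -1.2]
width: 43.0
```

```bash
python3 roll.py 6 -130 -65
```

```text
t 24.45 tcp [ 599.5 -100.9   70. ] x [-0.061 -0.817 -0.574] z [ 0.058  0.571 -0.819] zdeg 84.2 F [ 0.4 -0.2 -1.2] w 43.0 q [-32.  50.  18. 100.  41.  63.  38.]
top blue 9 [ 527.8 -102.2   72.5] px [196.  283.1]
top ext 514.1 590.9 near mean [526.8 -92.9  80.6]
scene ext 610.5 684.3 near mean 0
```

Emit:
jog_arm(motion=[[[0,0,0],[0.138,-0.012,0],0],[[0,0,0],[0.138,-0.012,0],0],[[0,0,0],[0.138,-0.012,0],0],[[0,0,0],[0.138,-0.012,0],0],[[0,0,0],[0.138,-0.012,0],0],[[0,0,0],[0.138,-0.012,0],0],[[0,0,0],[0.138,-0.012,0],0],[[0,0,0],[0.138,-0.012,0],0]])

```text
time: 25.35
tcp_pos: [600.0, -100.9, 71.0]
ee_rot: [[0.026, -0.995, 0.093], [0.152, 0.096, 0.984], [-0.988, -0.012, 0.154]]
ft_force: [0.1, 0.4, -0.9]
width: 42.6
```

Emit:
jog_arm(motion=[[[0,0,0],[0.138,-0.012,0],0],[[0,0,0],[0.138,-0.012,0],0],[[0,0,0],[0.138,-0.012,0],0],[[0,0,0],[0.12,-0.01,0],0],[[0,0,0],[0,0,0],0],[[0,0,0],[0,0,0],0]])

```text
time: 25.95
tcp_pos: [599.0, -101.0, 68.8]
ee_rot: [[0.064, -0.995, 0.078], [0.628, 0.101, 0.771], [-0.775, -0.0, 0.632]]
ft_force: [0.0, 0.8, 1.0]
width: 43.2
```

Emit:
jog_arm(motion=[[[0,1,1],[0,0,0.01],0],[[0,0,0],[0,0,0],1],[[0,0,0],[0,0,0],1],[[0,0,0],[0,0,0],1],[[0,0,0],[0,0,0],1],[[0,0,0],[0,0,0],1]])

```text
time: 26.55
tcp_pos: [600.2, -100.1, 71.1]
ee_rot: [[0.059, -0.996, 0.066], [0.627, 0.088, 0.774], [-0.777, -0.004, 0.629]]
ft_force: [-0.3, -6.2, -1.5]
width: 22.4
```

Emit:
jog_arm(motion=[[[0,0,0],[-0.138,0.012,0],1],[[0,0,0],[-0.138,0.012,0],1],[[0,0,0],[-0.138,0.012,0],1],[[0,0,0],[-0.138,0.012,0],1],[[0,0,0],[-0.138,0.012,0],1],[[0,0,0],[-0.138,0.012,0],1],[[0,0,0],[-0.138,0.012,0],1],[[0,0,0],[-0.138,0.012,0],1]])

```text
time: 27.35
tcp_pos: [601.2, -97.7, 73.8]
ee_rot: [[-0.025, -0.997, 0.079], [-0.414, 0.083, 0.906], [-0.91, -0.01, -0.415]]
ft_force: [-0.2, -1.1, -4.3]
width: 22.5
```

Emit:
jog_arm(motion=[[[0,0,0],[-0.115,0.01,0],1],[[0,0,0],[0,0,0],1],[[0,0,0],[0,0,0],1]])

```text
time: 27.65
tcp_pos: [600.7, -98.0, 73.0]
ee_rot: [[-0.036, -0.997, 0.072], [-0.514, 0.081, 0.854], [-0.857, -0.006, -0.515]]
ft_force: [0.5, -4.2, 6.1]
width: 22.3
```

```bash
python3 flatn.py 8 -130 -65
```

```text
t 27.65 tcp [600.7 -98.   73. ] x [-0.036 -0.514 -0.857] z [ 0.072  0.854 -0.515] zdeg 85.2 F [ 0.5 -4.2  6.1] w 22.3 q [-19.  38.  11. 103.  31.  51.  53.]
top blue 55 27 [530.3 -92.9  81.1] normal tilt(+ to -y) 1.8 se 2.8 res 0.9 framenoise 3.08
scene blue 0
```

Emit:
jog_arm(motion=[[[0,-1.5,-1.5],[0,0,0],1],[[0,0,0],[0,0,0],1],[[0,0,0],[0,0,0],0.5],[[0,0,0],[0,0,0],0],[[0,0,0],[0,0,0],0],[[1,18,30],[0,0,0],0],[[1,18,30],[0,0,0],0],[[0,20,40],[0,0,0],0]])

```text
time: 29.25
tcp_pos: [600.3, -43.8, 168.8]
ee_rot: [[-0.043, -0.996, 0.073], [-0.511, 0.085, 0.856], [-0.859, -0.0, -0.513]]
ft_force: [1.1, -0.2, -0.5]
width: 43.1
```

Emit:
jog_arm(motion=[[[-20,40,10],[0.134,-0.012,0],0],[[-40,25,0],[0.134,-0.012,0],0],[[-40,20,0],[0.134,-0.012,0],0],[[-30,20,0],[0.134,-0.012,0],0],[[0,20,0],[0,0,0],0],[[0,0,0],[0,0,0],0],[[0,0,0],[0,0,0],0]])

```text
time: 29.95
tcp_pos: [471.7, 80.4, 179.3]
ee_rot: [[0.005, -0.996, 0.086], [-0.001, 0.086, 0.996], [-1.0, -0.005, -0.0]]
ft_force: [-0.6, -0.5, -0.6]
width: 42.5
```

```bash
python3 flatn.py 8 -130 -65; python3 flatn.py 6 -325 -250; python3 - <<'E'
from meas import *
for n in("top","scene"):
    c=pickle.load(open(n+"_avg.pkl","rb")); W=world(c)
    for nm,y0,y1 in(("A",-135,-65),("B",-325,-250)):
        m=big(box(W,470,700,y0,y1,74,95)); p=W[m]; print(n,nm,"ext",p[:,0].min().round(1),p[:,0].max().round(1),"near",p[p[:,0]<540].mean(0).round(1),"far",p[p[:,0]>645].mean(0).round(1))
    sp=big(box(W,370,560,-100,100,6,25)) ; print("spanner",rect(W[sp][:,:2]),sp.sum())
E
python3 k2.py
```

```text
t 29.95 tcp [471.7  80.4 179.3] x [ 0.005 -0.001 -1.   ] z [ 0.086  0.996 -0.   ] zdeg 85.1 F [-0.6 -0.5 -0.6] w 42.5 q [-13.  14.  -3. 116.   1.  49.  68.]
top blue 53 25 [529.1 -95.9  77.9] normal tilt(+ to -y) 5.2 se 5.1 res 1.69 framenoise 31.15
scene blue 36 36 [530.9 -94.   76.1] normal tilt(+ to -y) 1.7 se 2.1 res 1.17 framenoise 44.54
t 30.75 tcp [471.5  80.  179.2] x [ 0.005 -0.    -1.   ] z [ 0.088  0.996 -0.   ] zdeg 85.0 F [-0.3 -0.2  1.1] w 43.0 q [-13.  14.  -3. 116.   1.  49.  68.]
top blue 58 30 [ 513.4 -284.3   77.6] normal tilt(+ to -y) 3.6 se 3.8 res 1.56 framenoise 12.66
scene blue 35 35 [ 515.1 -282.4   76. ] normal tilt(+ to -y) 0.9 se 2.1 res 1.25 framenoise 20.44
top A ext 514.5 680.5 near [526.5 -95.   77.9] far [ 663.4 -105.6   81.3]
top B ext 497.8 665.9 near [ 519.6 -283.9   78.4] far [ 653.9 -293.8   81.2]
spanner (array([470.7,   3.9]), array([144. ,  28.4]), np.float32(14.4)) 253
scene A ext 518.1 686.1 near [529.3 -92.3  76. ] far [ 666.  -101.1   79.9]
scene B ext 502.0 669.4 near [ 522.  -281.2   76.7] far [ 656.7 -290.1   79.5]
spanner (array([474.6,   5.5]), array([144.6,  29.3]), np.float32(14.5)) 238
t 31.35 tcp [471.5  80.  179.2] x [ 0.005 -0.    -1.   ] z [ 0.088  0.996 -0.   ] zdeg 85.0 F [ 0.5 -0.1 -1. ] w 42.4 q [-13.  14.  -3. 116.   1.  49.  68.]
top green [539.3 425. ] 8 ang -2.3
low 5 [526.8 426.5] radial ang -0.3 axis -4.5
high 20 [504.5 427. ] radial ang 2.3 axis -0.8
scene green [538.2 427.3] 11 ang -2.8
low 4 [527.1 428.7] radial ang -0.9 axis 2.4
high 19 [503.7 428.4] radial ang -17.2 axis -0.8
```

```bash
python3 - <<'E'
from meas import *
c=pickle.load(open("top_avg.pkl","rb")); W=world(c); R=c["color"].astype(float)
for nm,y0,y1,xa,xb in(("A",-130,-65,518,540),("B",-325,-250,503,525)):
    sh=box(W,xa,xb,y0,y1,56,100); bl=np.clip(R[...,2]-np.maximum(R[...,0],R[...,1]),0,60)
    o=[]
    for r in np.unique(np.nonzero(sh)[0]):
        u=np.nonzero(sh[r])[0]; lo,hi=u.min()-1,u.max()+2; w=bl[r,lo:hi]; w=np.where(w>6,w,0)
        if len(u)>=4 and w.sum()>60: o.append((r,u.mean(),(w*np.arange(lo,hi)).sum()/w.sum(),len(u)))
    o=np.array(o); d=o[:,1]-o[:,2]; print(nm,len(o),"blue offset to +y px",d.mean().round(2),"+-",(d.std()/len(d)**.5).round(2),"-> mm",(d.mean()*3.2).round(2),"sil width px",o[:,3].mean().round(1),"-> tilt to -y deg",-np.degrees(np.arcsin(d.mean()*3.2/7.5)).round(1))
    # view obliquity: height 7.5 of the flat above the axis seen from camera offset
    k=np.array(c["T"])[1,3]; ym=(y0+y1)/2; print("  parallax of flat (mm, apparent shift)",((ym-k)/1510*7.5).round(2))
E
```

```text
A 6 blue offset to +y px -0.67 +- 0.05 -> mm -2.14 sil width px 7.3 -> tilt to -y deg 16.6
  parallax of flat (mm, apparent shift) -0.51
B 7 blue offset to +y px -0.65 +- 0.06 -> mm -2.07 sil width px 7.9 -> tilt to -y deg 16.0
  parallax of flat (mm, apparent shift) -1.45
```

```bash
python3 - <<'E'
from meas import *
t=pickle.load(open("top_avg.pkl","rb")); s=pickle.load(open("scene_avg.pkl","rb"))
def px(c,p):
    T=np.linalg.inv(np.array(c["T"])); q=T@np.r_[p,1]; return q[0]/q[2]*c["fx"]+c["cx"],q[1]/q[2]*c["fy"]+c["cy"]
o=[]
for c in(t,s):
    row=[]
    for p in((535,-95,72),(520,-283,72)):
        u,v=map(int,px(c,p)); row.append(cv2.resize(c["color"][v-14:v+14,u-19:u+19],None,fx=10,fy=10,interpolation=cv2.INTER_NEAREST))
    o.append(np.hstack(row))
o=np.vstack(o); o=np.clip(o*1.4,0,255).astype(np.uint8); cv2.imwrite("pics/ends.png",o[...,::-1])
E
```

```text
(no output)
```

View pics/ends.png

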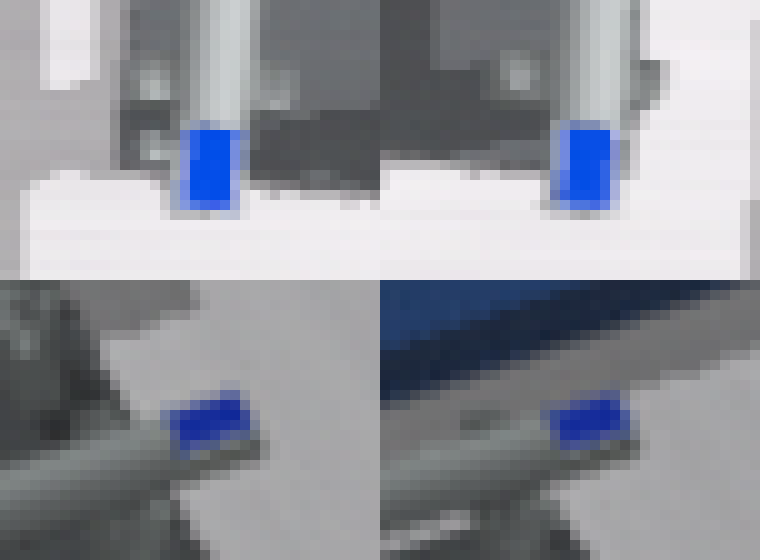

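Shafts are seated with flats up, and the pointer is on the mark. The close-up shows the blue flat centred on both shaft ends in both views. Next is the spanner.

Emit:
jog_arm(motion=[[[1,-25,-30],[0,0,0.115],0],[[1,-25,-30],[0,0,0.112],0],[[0,-25,-30],[0,0,0.112],0],[[0,0,-20],[0,0,0],0],[[0,0,0],[0,0,0],0],[[0,0,0],[0,0,0],0]])

```text
time: 32.05
tcp_pos: [473.6, 5.4, 69.4]
ee_rot: [[0.004, -0.969, -0.248], [0.001, -0.248, 0.969], [-1.0, -0.004, 0.0]]
ft_force: [-0.8, 1.2, 0.3]
width: 42.7
```

```bash
python3 - <<'E'
from meas import *
st()
c=shot("scene"); W=world(c); sp=box(W,370,560,-100,100,6,20); q,lab,s_,ce=cv2.connectedComponentsWithStats(sp.astype(np.uint8))
print([(s_[i,4],W[lab==i].mean(0).round(1)) for i in range(1,q) if s_[i,4]>15])
E
```

```text
t 32.05 tcp [473.6   5.4  69.4] x [ 0.004  0.001 -1.   ] z [-0.248  0.969  0.   ] zdeg 104.4 F [-0.8  1.2  0.3] w 42.7 q [ -3.  24.  -4. 122.   3.  34.  95.]
[(np.int32(38), array([545.9, -77.9,  11.5])), (np.int32(130), array([509.2,  15.2,  10.8])), (np.int32(17), array([425.3,  92. ,  13.8]))]
```

Emit:
jog_arm(motion=[[[0,0,-25],[0,0,0],0],[[0,0,-15],[0,0,0],0],[[0,0,-4],[0,0,0],0],[[0,0,0],[0,0,0],1],[[0,0,0],[0,0,0],1],[[0,0,0],[0,0,0],1],[[0,0,0],[0,0,0],1],[[0,0,0],[0,0,0],1]])

```text
time: 32.9
tcp_pos: [474.3, 5.3, 26.5]
ee_rot: [[0.007, -0.969, -0.249], [0.001, -0.249, 0.969], [-1.0, -0.007, -0.0]]
ft_force: [-1.2, 0.1, 7.1]
width: 14.0
```

Emit:
jog_arm(motion=[[[0,0,30],[0,0,0],1],[[0,0,40],[0,0,0],1],[[0,0,45],[0,0,0],1],[[0,0,40],[0,0,0],1],[[0,0,0],[0,0,0],1],[[0,0,0],[0,0,0],1]])

```text
time: 33.5
tcp_pos: [473.8, 5.0, 181.3]
ee_rot: [[0.007, -0.969, -0.248], [0.001, -0.248, 0.969], [-1.0, -0.008, -0.001]]
ft_force: [0.1, -0.2, -2.8]
width: 13.4
```

Emit:
jog_arm(motion=[[[0,-25,0],[0,0,-0.06],1],[[1,-40,0],[0,0,-0.06],1],[[1,-40,0],[0,0,-0.06],1],[[1,-40,0],[0,0,-0.06],1],[[0,-40,0],[0,0,-0.06],1],[[0,-40,0],[0,0,0],1],[[0,-40,0],[0,0,0],1],[[0,-40,0],[0,0,0],1]])

```text
time: 34.3
tcp_pos: [475.2, -301.0, 178.2]
ee_rot: [[0.002, -0.999, 0.049], [0.001, 0.049, 0.999], [-1.0, -0.002, 0.001]]
ft_force: [1.0, 0.6, -2.0]
width: 14.1
```

Emit:
jog_arm(motion=[[[0,-40,0],[0,0,0],1],[[0,-40,0],[0,0,0],1],[[0,-28,0],[0,0,0],1],[[0,-19,0],[0,0,0],1],[[0,0,0],[0,0,0],1],[[0,0,0],[0,0,0],1]])

```text
time: 34.9
tcp_pos: [475.6, -426.2, 178.0]
ee_rot: [[0.002, -0.999, 0.049], [0.002, 0.049, 0.999], [-1.0, -0.002, 0.002]]
ft_force: [-0.2, 0.7, -1.0]
width: 13.8
```

```bash
python3 - <<'E'
from meas import *
st()
for n in("top","scene"):
    c=shot(n); W=world(c); H,S,V=hsv(c); R=c["color"].astype(int)
    m=box(W,370,580,-500,-370,140,172); 
    if m.any(): p=W[m]; print(n,"held",m.sum(),rect(p[:,:2]),np.median(p[:,2]).round(1))
    b=big((abs(H-110)<14)&(S>120)&box(W,330,620,-540,-330,-15,45)); print("tray",rect(W[b][:,:2]))
E
```

```text
t 34.9 tcp [ 475.6 -426.2  178. ] x [ 0.002  0.002 -1.   ] z [0.049 0.999 0.002] zdeg 87.2 F [-0.2  0.7 -1. ] w 13.8 q [ 32.  29.   8.  95.  -5.  57. 129.]
top held 276 (array([ 471.7, -424.6]), array([ 29.3, 145.5]), np.float32(176.8)) 163.4
tray (array([ 474.7, -426.6]), array([ 91.1, 198.2]), np.float32(177.3))
scene held 237 (array([ 476.5, -419.9]), array([ 40.2, 144.3]), np.float32(174.7)) 161.3
tray (array([ 479. , -425.3]), array([101.1, 201.4]), np.float32(177.1))
```

Emit:
jog_arm(motion=[[[1,-1,-40],[0,0,0],1],[[0,0,-45],[0,0,0],1],[[0,0,-40],[0,0,0],1],[[0,0,-15],[0,0,0],1],[[0,0,-6],[0,0,0],1],[[0,0,0],[0,0,0],1],[[0,0,0],[0,0,0],1]])

```text
time: 35.7
tcp_pos: [478.6, -428.7, 36.1]
ee_rot: [[0.007, -0.999, 0.049], [-0.002, 0.049, 0.999], [-1.0, -0.007, -0.002]]
ft_force: [-0.2, 0.0, -1.3]
width: 14.0
```

Emit:
jog_arm(motion=[[[0,0,0],[0,0,0],0.4],[[0,0,0],[0,0,0],0.4],[[0,0,0],[0,0,0],0.4],[[0,0,35],[0,0,0],0.4],[[0,0,45],[0,0,0],0.4],[[0,0,45],[0,0,0],0.4],[[-30,30,30],[0,0,0],0.4],[[-40,40,0],[0,0,0],0.4]])

```text
time: 36.5
tcp_pos: [415.3, -365.7, 192.6]
ee_rot: [[0.012, -0.999, 0.049], [-0.006, 0.049, 0.999], [-1.0, -0.013, -0.005]]
ft_force: [0.4, 0.6, -0.4]
width: 25.9
```

Emit:
jog_arm(motion=[[[-30,45,0],[0,0,0],0.4],[[0,48,0],[0,0,0],0.4],[[0,48,0],[0,0,0],0.4],[[0,48,0],[0,0,0],0.4],[[0,48,0],[0,0,0],0.4],[[0,45,0],[0,0,0],0.4],[[0,0,0],[0,0,0],0.4],[[0,0,0],[0,0,0],0.4]])

```text
time: 37.3
tcp_pos: [385.7, -84.5, 188.6]
ee_rot: [[0.006, -0.999, 0.046], [-0.001, 0.046, 0.999], [-1.0, -0.006, -0.0]]
ft_force: [1.0, -0.2, 0.3]
width: 25.6
```

```bash
python3 flatn.py 5 -130 -65; python3 flatn.py 5 -325 -250; python3 k2.py; python3 - <<'E'
from meas import *
for n in("top","scene"):
    c=pickle.load(open(n+"_avg.pkl","rb")); W=world(c); H,S,V=hsv(c); save(c,n+"_end.png")
    sp=big((S<70)&box(W,380,575,-470,-385,4,40)); print(n,"spanner",rect(W[sp][:,:2]),np.percentile(W[sp][:,2],[10,50,90]).round(1),sp.sum())
    for nm,y0,y1 in(("A",-135,-65),("B",-325,-250)):
        p=W[big(box(W,470,700,y0,y1,74,95))]; print(nm,"ext",p[:,0].min().round(1),p[:,0].max().round(1))
E
```

```text
t 37.3 tcp [385.7 -84.5 188.6] x [ 0.006 -0.001 -1.   ] z [ 0.046  0.999 -0.   ] zdeg 87.4 F [ 1.  -0.2  0.3] w 25.6 q [  7.   5.  -2. 126.   0.  48.  92.]
top blue 53 25 [529.  -95.9  78.2] normal tilt(+ to -y) 7.9 se 6.6 res 2.21 framenoise 25.5
scene blue 37 37 [531.3 -93.8  76.3] normal tilt(+ to -y) 6.2 se 1.9 res 1.13 framenoise 19.35
t 37.8 tcp [385.5 -85.6 187.9] x [ 0.004 -0.    -1.   ] z [ 0.05   0.999 -0.   ] zdeg 87.2 F [ 0.2  0.2 -0.6] w 25.7 q [  8.   6.  -2. 126.   0.  48.  92.]
top blue 57 29 [ 513.6 -284.4   78. ] normal tilt(+ to -y) -3.5 se 5.0 res 1.91 framenoise 2.63
scene blue 35 35 [ 515.  -282.6   75.6] normal tilt(+ to -y) 2.7 se 2.7 res 1.65 framenoise 3.48
t 38.3 tcp [385.5 -85.1 188. ] x [ 0.005 -0.    -1.   ] z [ 0.049  0.999 -0.   ] zdeg 87.2 F [0.4 0.4 0.1] w 25.6 q [  8.   6.  -2. 126.   0.  48.  92.]
top green [539.3 425.1] 8 ang -2.3
low 5 [526.8 426.5] radial ang -0.4 axis -4.7
high 19 [503.7 426.5] radial ang -2.4 axis -0.6
scene green [538.2 427.3] 11 ang -2.7
low 3 [525.8 428.7] radial ang -1.0 axis 12.0
high 19 [503.6 428.3] radial ang -20.5 axis -1.0
top spanner (array([ 474.9, -430.8]), array([ 34.2, 144.4]), np.float32(177.3)) [11.8 16.2 18.9] 270
A ext 514.4 680.6
B ext 497.9 666.2
scene spanner (array([ 479.5, -426.9]), array([ 33.5, 143.2]), np.float32(177.2)) [ 8.  13.3 16.2] 203
A ext 518.5 685.5
B ext 502.1 669.6
```

View pics/top_end.png

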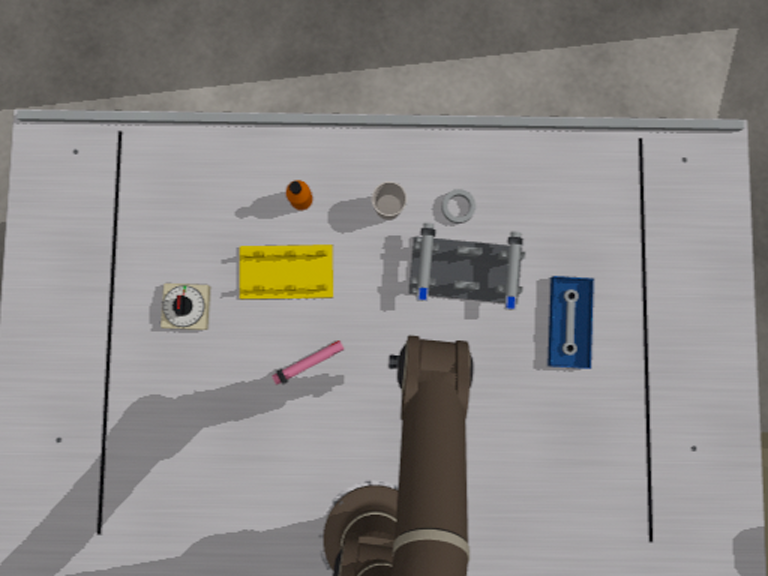

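Spanner lies flat in the tray at (571,322). Shaft A's flat reads between +2° and +8° toward -y, so I'll measure both shafts once more with more frames.

```bash
python3 - <<'E'
from meas import *
u=np.array([.9962,-.0872]); tv=np.array([.0872,.9962])
for n in("top","scene"):
    cs=[shot(n) for _ in range(14)]; c=dict(cs[0]); Z=np.stack([q["range_z"] for q in cs]); Z[Z==0]=np.nan
    c["range_z"]=np.nanmedian(Z,0); R=np.mean([q["color"] for q in cs],0)
    dlt=R[...,2]-np.maximum(R[...,0],R[...,1]); W=world(c)
    for nm,y0,y1 in(("A",-130,-65),("B",-325,-250)):
        for th in(25,40,60):
            m=(dlt>th)&box(W,485,545,y0,y1,40,100); p=W[m]
            d=p-np.median(p,0); a=d[:,:2]@u; t=d[:,:2]@tv; k=np.abs(d[:,2])<5
            A=np.c_[a,t,np.ones(len(a))]
            for _ in range(3):
                s=np.linalg.lstsq(A[k],d[k,2],rcond=None)[0]; r=d[:,2]-A@s; k=np.abs(r)<2.5*max(.6,np.median(abs(r))*1.48)
            print(n,nm,th,k.sum(),"tilt to -y",np.degrees(np.arctan(s[1])).round(1),"se",np.degrees(r[k].std()/k.sum()**.5/t[k].std()).round(1),"along",np.degrees(np.arctan(s[0])).round(1))
E
```

```text
top A 25 49 tilt to -y 8.7 se 1.7 along 1.0
top A 40 44 tilt to -y 6.0 se 1.7 along -0.7
top A 60 35 tilt to -y 5.8 se 2.1 along -0.5
top B 25 50 tilt to -y 0.2 se 1.7 along 1.3
top B 40 42 tilt to -y -3.1 se 1.9 along 0.6
top B 60 39 tilt to -y -4.9 se 2.1 along 1.2
scene A 25 33 tilt to -y 1.7 se 1.3 along 1.9
scene A 40 25 tilt to -y -0.3 se 1.6 along 0.5
scene A 60 17 tilt to -y 4.1 se 3.3 along -1.4
scene B 25 32 tilt to -y 1.2 se 1.1 along -1.5
scene B 40 25 tilt to -y 1.6 se 1.6 along -1.4
scene B 60 17 tilt to -y 0.7 se 2.6 along -1.0
```

I estimate A at about +4° of the ±8° allowed, so I'll give it one small corrective roll with the tool vertical.

Emit:
jog_arm(motion=[[[35,-3,0],[0,0,-0.02],0],[[45,-3,-5],[0,0,-0.018],0],[[45,-3,-10],[0,0,0],0],[[45,-3,-10],[0,0,0],0],[[44,-3,-15],[0,0,0],0],[[0,0,0],[0,0,0],0],[[0,0,0],[0,0,0],0]])

```text
time: 40.5
tcp_pos: [599.3, -100.0, 146.2]
ee_rot: [[0.002, -0.996, 0.086], [-0.0, 0.086, 0.996], [-1.0, -0.002, 0.0]]
ft_force: [0.0, 0.3, 0.7]
width: 42.7
```

Emit:
jog_arm(motion=[[[0,0,-40],[0,0,0],0],[[0,0,-30],[0,0,0],0],[[0,0,-6],[0,0,0],0],[[0,0,0],[0,0,0],0],[[0,0,0],[0,0,0],1],[[0,0,0],[0,0,0],1],[[0,0,0],[0,0,0],1],[[0,0,0],[0,0,0],1]])

```text
time: 41.3
tcp_pos: [600.5, -101.1, 74.3]
ee_rot: [[0.008, -0.996, 0.087], [-0.001, 0.087, 0.996], [-1.0, -0.008, -0.001]]
ft_force: [-2.4, -1.5, 8.5]
width: 22.4
```

Emit:
jog_arm(motion=[[[0,0,0],[0,0,0],1],[[0,0,0],[-0.04,0.0035,0],1],[[0,0,0],[-0.036,0.003,0],1],[[0,0,0],[0,0,0],1],[[0,0,0],[0,0,0],1],[[0,0,0],[0,0,0],1]])

```text
time: 41.9
tcp_pos: [600.6, -100.7, 74.4]
ee_rot: [[0.001, -0.996, 0.087], [-0.077, 0.086, 0.993], [-0.997, -0.008, -0.077]]
ft_force: [-2.0, -1.3, 8.0]
width: 22.1
```

Emit:
jog_arm(motion=[[[0,0,0],[0,0,0],0.5],[[0,0,0],[0,0,0],0],[[0,0,0],[0,0,0],0],[[0,0,0],[0,0,0],0],[[0,3,35],[0,0,0],0],[[0,3,40],[0,0,0],0],[[0,0,45],[0,0,0],0],[[-45,20,0],[0,0,0],0]])

```text
time: 42.7
tcp_pos: [562.1, -76.1, 198.8]
ee_rot: [[0.014, -0.996, 0.09], [-0.078, 0.089, 0.993], [-0.997, -0.021, -0.076]]
ft_force: [0.2, 0.8, 0.5]
width: 42.7
```

Emit:
jog_arm(motion=[[[-45,10,0],[0,0,0],0],[[-45,10,0],[0,0,0],0],[[-45,0,0],[0,0,0],0],[[-40,0,0],[0,0,0],0],[[0,0,0],[0,0,0],0],[[0,0,0],[0,0,0],0]])

```text
time: 43.3
tcp_pos: [379.5, -54.1, 192.6]
ee_rot: [[-0.0, -0.996, 0.086], [-0.076, 0.086, 0.993], [-0.997, -0.006, -0.076]]
ft_force: [1.2, -1.0, -0.4]
width: 42.5
```

```bash
python3 - <<'E'
from meas import *
st(); u=np.array([.9962,-.0872]); tv=np.array([.0872,.9962])
for n in("top","scene"):
    cs=[shot(n) for _ in range(10)]; c=dict(cs[0]); Z=np.stack([q["range_z"] for q in cs]); Z[Z==0]=np.nan
    c["range_z"]=np.nanmedian(Z,0); R=np.mean([q["color"] for q in cs],0); c["color"]=R.astype(np.uint8); save(c,n+"_fin.png")
    dlt=R[...,2]-np.maximum(R[...,0],R[...,1]); W=world(c)
    for nm,y0,y1 in(("A",-130,-65),("B",-325,-250)):
        p=W[big(box(W,470,700,y0,y1,74,95))]; print(nm,"ext",p[:,0].min().round(1),p[:,0].max().round(1))
        for th in(25,40):
            m=(dlt>th)&box(W,485,545,y0,y1,40,100); p=W[m]
            d=p-np.median(p,0); a=d[:,:2]@u; t=d[:,:2]@tv; k=np.abs(d[:,2])<5
            A=np.c_[a,t,np.ones(len(a))]
            for _ in range(3):
                s=np.linalg.lstsq(A[k],d[k,2],rcond=None)[0]; r=d[:,2]-A@s; k=np.abs(r)<2.5*max(.6,np.median(abs(r))*1.48)
            print(n,nm,th,p.mean(0).round(1),"tilt to -y",np.degrees(np.arctan(s[1])).round(1),"se",np.degrees(r[k].std()/k.sum()**.5/t[k].std()).round(1))
E
```

```text
t 43.3 tcp [379.5 -54.1 192.6] x [-0.    -0.076 -0.997] z [ 0.086  0.993 -0.076] zdeg 85.0 F [ 1.2 -1.  -0.4] w 42.5 q [ -3.   4.   0. 127.   6.  49.  78.]
A ext 514.6 680.5
top A 25 [530.1 -96.4  77.9] tilt to -y 5.4 se 1.9
top A 40 [529.9 -95.6  77.8] tilt to -y 4.2 se 2.3
B ext 497.7 666.0
top B 25 [ 513.  -285.1   78.3] tilt to -y 1.9 se 2.1
top B 40 [ 512.4 -285.    78.4] tilt to -y -2.5 se 2.2
A ext 518.8 686.2
scene A 25 [530.8 -93.9  76.2] tilt to -y 1.9 se 1.8
scene A 40 [530.7 -93.7  76.2] tilt to -y 2.5 se 2.6
B ext 501.8 669.5
scene B 25 [ 514.8 -282.2   76.2] tilt to -y -2.6 se 1.6
scene B 40 [ 514.6 -282.7   76.3] tilt to -y -2.5 se 2.1
```

```bash
python3 -c "
from workcell import manip
print(manip.close_job())"
```

```text
the job is handed in; nothing more can be done
None
```

I handed the job in at about 43 s. The knob was set to zero first, then both shafts went to the fixture and the spanner to the tray. No verdict came back, so these are my own last camera checks.

- **Knob:** the first turn overshot by about 4°, so I regripped and corrected it before any shaft was moved. The last check had the pointer about 1–2° from the green mark, against a limit of about 5°.
- **Shafts:** only two were in the rack.
  - I put one in each outer station and left the middle one empty.
  - Each is about 1–2 mm off centre along its length. I didn't measure sideways position and height separately at the end, but the flats stood at the height of seated shafts.
- **Flats:** the limit is 8°.
  - The shaft in the station farther from the tray read 2–5° off vertical.
  - I had rolled that shaft back about 4° at the end, but the reading fell by only about 1°. The two cameras had also disagreed by several degrees, so its true error is somewhat uncertain.
  - The shaft nearer the tray read within about 3°.
- **Flat cross-check:** a rougher check before that last roll read up to 16° off on both shafts. I put that down to image alignment and did not rely on it.
- **Spanner:** it lies flat in the tray, within about 5 mm of the centre.
- **Bystanders:** the cup, the oil bottle, the collar and the pink look-alike looked unmoved in the end picture. The gripper was clear of everything at hand-in.

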